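# Pack a tile order from the drying rack

### The arm

A 6-joint arm with a two-finger parallel gripper is mounted at the origin on the work surface. World frame = base frame: x ahead of the robot, y to its left, z up, the work surface at z = 0. Lengths are in mm, angles in rad, forces in N, time in s.
With the tool pointing down it reaches from about 300 to 875 mm from the base axis. Payload 4.2 kg.
Tool frame: the origin (TCP) lies where the fingers leave the gripper's body, on its centre line; the fingertips stand 73 mm ahead of it and the grasp point (between the pads) lies 54 mm ahead of it; z points along the fingers, y is the direction in which the jaws open and shut (so a half turn about z gives the same grasp; the last joint's range is limited). The gripper opens to 85 mm and grips with 20 to 120 N. Pads are 22 mm wide; open, the fingers measure 114 mm over their backs; the gripper's body (76 mm by 85 mm) begins 54 mm behind the grasp point. The pads swing forward as they close: fully open they stand 13 mm farther back than shut.
Start: joints at [-1.232, 0.32, 1.565, -0, 1.257, -0.02], TCP at [201.913, -538.391, 303.938] pointing down, gripper open.
Joint ranges: [-3.11, 3.11], [-0.84, 2.01], [0.21, 2.61], [-1.34, 4.49], [0.05, 2.63], [-2.56, 2.56]. Speed limits (rad/s): [2.57, 2.57, 3.14, 3.14, 3.14, 3.14].

### API

Orientations are given as a rotation vector (axis times angle).
In Python, from rig import readout, imaging, order gives the robot as it stands.
- The arm moves only by the tool jog_arm, never from a script. Its arguments are lists of equal length, an entry for each row: "translation": the shift along the world's x, y, z in m, a list of three; "rotation": the turn, a rotation vector about the world's x, y, z in degrees, a list of three; "hand": the opening, from -1 (shut) to 1 (fully open), so that 0 is half open. A call has 1 to 12 rows; each row is the pose to reach, as a shift and turn from the pose measured when the call began; what a row does not reach only later rows make up. A row lasts 1/12 s, in which the tool goes at most 41.7 mm and 7.16 degrees, less where a joint would pass 70% of its speed; a pose out of reach is approached as far as the arm can. A call with a gripper value outside its range is refused whole. The fingers move at their own pace and stop on an object; the grip force is fixed at half the most. Time passes only in rows, so rows that repeat a pose let the fingers close. It gives the time, the measured TCP pose, the force and the opening at its end, in the units of the state.
- readout.get_state(): the state, without advancing time (a new reading comes with each control period).
- imaging.capture(name): name is "side" or "top" or "wrist"; returns a dict with "color" (480x640x3 uint8, red, green, blue), "depth" (480x640 float32, mm along the optical axis (not along the pixel's ray), 0 where there is no reading), "camera_matrix" (3x3 intrinsics, pixels), "k1" (the pictures are not rectified: a ray, as slopes to the right and down, at radius r is drawn at 1 + k1 r^2 times it, then the intrinsics apply), "extrinsics" (4x4, takes a point from world to camera coordinates). Camera axes: x right, y up, looking along -z (the intrinsics and any distortion apply to the point x, -y, -z); pixel columns grow to the right and rows downward; lengths in mm; the calibration is good to about 2 mm. A picture is of the moment at which its call begins.
- order.job_done(): hands the job in, once; it reports no verdict.
The state is a dict: "time": time; "qpos": joint angles; "qd": joint speeds; "effort": joint torques, N m; "tool_pos": TCP position; "eef_rot": TCP orientation; "contact_force": force on the tool from outside, world axes, zero at the start; "torque": the same for the moment, N m; "grip_width": finger opening in mm.
Only numpy, scipy, OpenCV 4.12 (cv2) and the standard library are available. Lean on these libraries where they do the work, as an engineer would, in place of code of your own. Each camera call takes 0.05 s, during which the arm holds its last target.

### The job

Pack the order into the plywood crate: put the L-shaped wooden stand on its base in the crate's wide bay, and pull the tall narrow tile out of its gap in the drying rack by its exposed top edge, to stand it on end, as it stood in the rack, in the crate's narrow slot. Lower both to the crate's floor before letting go. Leave the square tile in the rack and the jar and the cup where they are.

Things in the scene. Friction and masses are not known exactly. Their poses are not given: they have to be found in the camera images.
- rack: Fixed wooden drying rack, base 140 (x) x 170 (y) x 12 mm; origin under the base's centre; its -x side roughly faces the robot, z up. Two vertical gaps in the x-z plane at y = +35 and -35 mm hold a standing tile each, centred at x = 0, between boards 120 mm long, 80 mm high, open at the top and both x ends. A sprung pad in each gap presses the tile sideways with about 3 N; pull it out with several N.
- rack_bar (a point): Middle of the rack's round carrying bar, 24 mm thick, along the rack's y straight above both tiles (x = 0), 262 mm above the table, on two posts (30 mm in x, 12 mm in y) at y = +77 and -77 mm. It is in the way of a gripper coming straight down on a tile: come in tilted, the gripper leaning towards the rack's -x side.
- tile_center (a point): Centre of the tall narrow glazed tile, white with a blue border and diamond: 80 mm wide (x), 10 mm thick (y), 120 mm high (z), about 0.19 kg. It stands in either one of the rack's gaps, its bottom 12 mm above the table and its top at 132 mm, so the top 52 mm is exposed. Axes as the rack's at the start.
- square_tile_center (a point): Centre of the other tile, in the rack's other gap: same glaze, square, 100 x 100 mm, 10 mm thick, top at 112 mm. To be left alone.
- stand_center (a point): Centre of the dark wooden L-shaped display stand on the table, 100 mm long (x), 60 wide (y), 72 high (z), about 0.14 kg; the point is over the middle of the base, 36 mm above its underside. Base 14 mm thick; upright back plate 18 mm thick, full length and height, mid-plane at y = -21 mm: a good grip across y. Front lip 6 mm thick at y = +27 mm, up to 22 mm.
- crate_slot (a point): Middle of the floor of the narrow slot of the plywood packing crate, 6 mm above the table. Slot 140 mm long (x), 32 mm wide (y), open above. The crate does not move; its outside is 152 (x) x 170 (y) mm, walls and partition 6 mm thick and all 75 mm high above the table; x and y along its sides, z up.
- crate_bay (a point): Middle of the floor of the crate's wide bay, 6 mm above the table, 82 mm from the slot's middle towards the crate's -y side. Bay 140 mm long (x), 120 mm wide (y), 69 mm deep. Axes as the slot's.
- glaze_jar_center (a point): Centre of a glass jar, 60 mm across, 90 mm high, standing on the table. To be left alone.
- water_cup_center (a point): Centre of a terracotta cup, 68 mm across, 75 mm high, standing on the table. To be left alone.
Things that resemble listed ones, but are neither listed nor needed, are in the scene too. What is shaped like the part that bears stand_center but purple is not meant.

How it is judged (in metres and radians):
At the end, for the whole second after the job is handed in: At rest: the tall tile on end in the slot (centre within 36 mm lengthwise, 20 mm across, of the slot middle, 45-70 mm above its floor, within 0.45 rad of vertical); the stand on its base in the bay (centre within 50 and 45 mm of the bay middle, 26-46 mm above its floor, upright within 0.2 rad) (x of tile_center in the frame of crate_slot between -0.036 and 0.036 m and y of tile_center in the frame of crate_slot between -0.02 and 0.02 m and z of tile_center in the frame of crate_slot between 0.045 and 0.07 m and angle between the z axis of tile_center and the z axis of crate_slot, either way round below 0.45 rad and x of stand_center in the frame of crate_bay between -0.05 and 0.05 m and y of stand_center in the frame of crate_bay between -0.045 and 0.045 m and z of stand_center in the frame of crate_bay between 0.026 and 0.046 m and angle between stand_center's own z axis and vertical below 0.2 rad and linear speed of each of tile, stand below 0.03 m/s); the robot touches nothing.
It fails at once if the square tile is moved by more than 30 mm or tipped (distance of square_tile_center from where it was at the start of the episode above 0.03 m or angle between square_tile_center's own z axis and vertical above 0.35 rad).
It fails at once if the jar is moved by more than 30 mm or tipped (distance of glaze_jar_center from where it was at the start of the episode above 0.03 m or angle between glaze_jar_center's own z axis and vertical above 0.35 rad).
It fails at once if the cup is moved by more than 30 mm or tipped (distance of water_cup_center from where it was at the start of the episode above 0.03 m or angle between water_cup_center's own z axis and vertical above 0.35 rad).
It fails at once if the tile is let go of over the crate while more than 40 mm above its floor (horizontal distance between tile_center and crate_slot below 0.17 m and z of tile_center in the frame of crate_slot above 0.1 m and contact force between the fingers and tile below 0.1 N and distance of tile_center from where it was at the start of the episode above 0.05 m and height (world z) of tile_center above 0.1 m and x of tile_center in the frame of crate_bay between -0.07 and 0.07 m and y of tile_center in the frame of crate_bay between -0.06 and 0.1 m).
It fails at once if the stand is let go of over the crate while more than 40 mm above its floor (horizontal distance between stand_center and crate_slot below 0.17 m and z of stand_center in the frame of crate_bay above 0.076 m and contact force between the fingers and stand below 0.1 N and distance of stand_center from where it was at the start of the episode above 0.05 m and height (world z) of stand_center above 0.1 m and x of stand_center in the frame of crate_bay between -0.07 and 0.07 m and y of stand_center in the frame of crate_bay between -0.06 and 0.1 m).
It also fails if it takes over 56 s, if anything falls off the work surface, if the arm or the gripper's body presses on something with over 40 N, if the wrist force passes 120 N, or if a joint passes its speed limit or range.

## Working session

There is one attempt and no reset: what is moved stays moved. The work goes in short steps, Python scripts to look and compute and a tool call to move; the robot and the scene stay as the last step left them, time stands still between calls to the robot, and variables do not carry over. Pictures are saved under pics/ and viewed, and the job is handed in when it is done.

Besides the shell and the picture viewer there is one more tool, called after "Request:" as a command line: name --argument value ..., lists and objects as JSON in quotes. jog_arm: Moves the arm, as the interface text tells. Its arguments: {"type":"object","properties":{"translation":{"type":"array"},"rotation":{"type":"array"},"hand":{"type":"array"}},"required":["translation","rotation","hand"]}

```bash
ls; mkdir -p pics
cat > h.py <<'E'
import numpy as np, cv2, pickle
from rig import readout, imaging, order
def cap(n):
    d=imaging.capture(n); pickle.dump(d,open(f'/tmp/{n}.pkl','wb')); return d
def load(n): return pickle.load(open(f'/tmp/{n}.pkl','rb'))
def ray(d,u,v):
    K=np.array(d['camera_matrix']); x=(u-K[0,2])/K[0,0]; y=(v-K[1,2])/K[1,1]
    k=d['k1']; a,b=x,y
    for _ in range(30):
        s=1+k*(a*a+b*b); a,b=x/s,y/s
    E=np.array(d['extrinsics']); R=E[:3,:3]; t=E[:3,3]
    return -R.T@t, R.T@np.array([a,-b,-1.0])
def onz(d,u,v,z):
    c,r=ray(d,u,v); return c+r*(z-c[2])/r[2]
def pt(d,u,v):
    c,r=ray(d,u,v); return c+r*d['depth'][int(round(v)),int(round(u))]
def cloud(d):
    K=np.array(d['camera_matrix']); vv,uu=np.mgrid[0:480,0:640]
    x=(uu-K[0,2])/K[0,0]; y=(vv-K[1,2])/K[1,1]; a,b=x.copy(),y.copy()
    for _ in range(30):
        s=1+d['k1']*(a*a+b*b); a,b=x/s,y/s
    Z=d['depth']; P=np.stack([a*Z,-b*Z,-Z],-1)
    E=np.array(d['extrinsics']); return (P-E[:3,3])@E[:3,:3]
def proj(d,p):
    E=np.array(d['extrinsics']); q=E[:3,:3]@np.array(p)+E[:3,3]; a,b=q[0]/-q[2],-q[1]/-q[2]
    s=1+d['k1']*(a*a+b*b); K=np.array(d['camera_matrix']); return K[0,0]*a*s+K[0,2],K[1,1]*b*s+K[1,2]
E
python3 - <<'E'
from h import *
s=readout.get_state(); print(s)
for n in ['side','top','wrist']:
    d=cap(n); cv2.imwrite(f'pics/{n}0.png',d['color'][:,:,::-1]); print(n,d['camera_matrix'],d['k1'],d['extrinsics'])
E
```

```text
pics
{'time': 0.0, 'qpos': array([-1.23200506e+00,  3.20297440e-01,  1.56569992e+00,  5.02731974e-06,
        1.25739288e+00, -2.00542618e-02]), 'qd': array([ 0.00046783, -0.00143164,  0.00107611,  0.00096631, -0.00124947,
       -0.00043593]), 'effort': array([ 1.35801347e-03, -4.15522885e+01, -2.34162998e+01,  1.23418449e-04,
        8.12567014e-03,  1.51013529e-05]), 'tool_pos': array([ 201.79085672, -538.0494825 ,  303.07085019]), 'eef_rot': array([-3.08941361e+00, -5.60334484e-01,  4.40432478e-04]), 'contact_force': array([0.23419195, 0.03672643, 0.32450128]), 'torque': array([0.03664007, 0.0039838 , 0.0020395 ]), 'grip_width': 85.34830055012024}
side [[437.96460126   0.         309.31399538]
 [  0.         437.96460126 236.95734417]
 [  0.           0.           1.        ]] 0.009197158750662017 [[-8.05013474e-01 -5.93242615e-01 -4.06279289e-03  4.14891800e+02]
 [ 3.27879150e-01 -4.50609215e-01  8.30329211e-01 -3.12465880e+02]
 [-4.94417404e-01  6.67094097e-01  5.57258374e-01 -6.83837312e+02]
 [ 0.00000000e+00  0.00000000e+00  0.00000000e+00  1.00000000e+00]]
top [[561.6743389    0.         313.67503351]
 [  0.         561.6743389  238.01462554]
 [  0.           0.           1.        ]] -0.13065797085761113 [[ 1.99014394e-02 -9.99496008e-01  2.47318031e-02 -2.93173279e+01]
 [ 9.86281286e-01  2.36806879e-02  1.63366002e-01 -5.49559213e+02]
 [-1.63869333e-01  2.11412960e-02  9.86255488e-01 -1.36179186e+03]
 [ 0.00000000e+00  0.00000000e+00  0.00000000e+00  1.00000000e+00]]
wrist [[341.45518714   0.         319.57510746]
 [  0.         341.45518714 238.54243141]
 [  0.           0.           1.        ]] -0.011597784221270035 [[ 3.51234585e-01 -9.36285769e-01 -1.79567531e-03 -5.72877544e+02]
 [ 8.84356367e-01  3.32382619e-01 -3.27773718e-01  4.29916503e+01]
 [ 3.07486719e-01  1.13537449e-01  9.44754553e-01 -3.83008101e+02]
 [ 0.00000000e+00  0.00000000e+00  0.00000000e+00  1.00000000e+00]]
```

View pics/top0.png

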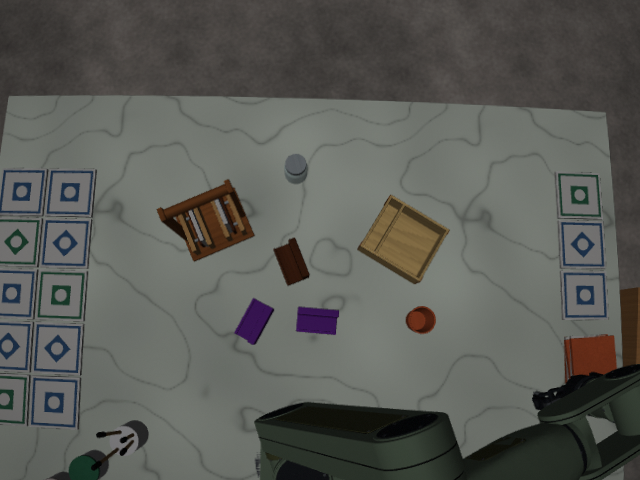

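View pics/side0.png

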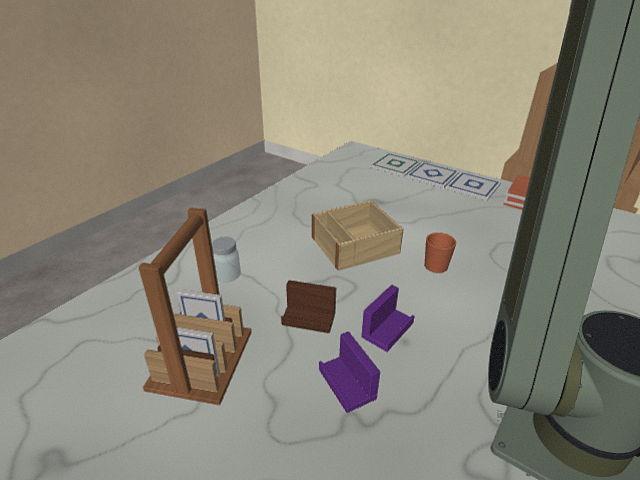

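View pics/wrist0.png

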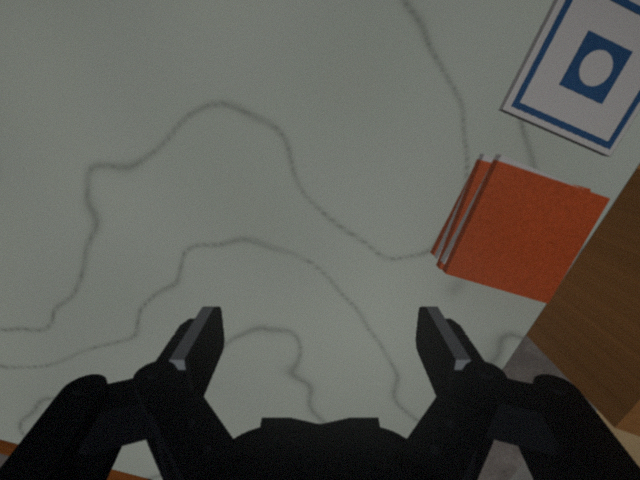

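Run:
```python
from h import *
d=load('top'); c=d['color'][:,:,::-1]
cv2.imwrite('pics/topcrop.png',cv2.resize(c[140:300,140:340],None,fx=4,fy=3.75,interpolation=cv2.INTER_CUBIC))
cv2.imwrite('pics/topcrop2.png',cv2.resize(c[180:300,340:470],None,fx=5,fy=5,interpolation=cv2.INTER_CUBIC))
d=load('side'); c=d['color'][:,:,::-1]
cv2.imwrite('pics/sidecrop.png',cv2.resize(c[200:410,130:350],None,fx=2.8,fy=2.8,interpolation=cv2.INTER_CUBIC))
```

```text
(no output)
```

View pics/topcrop.png

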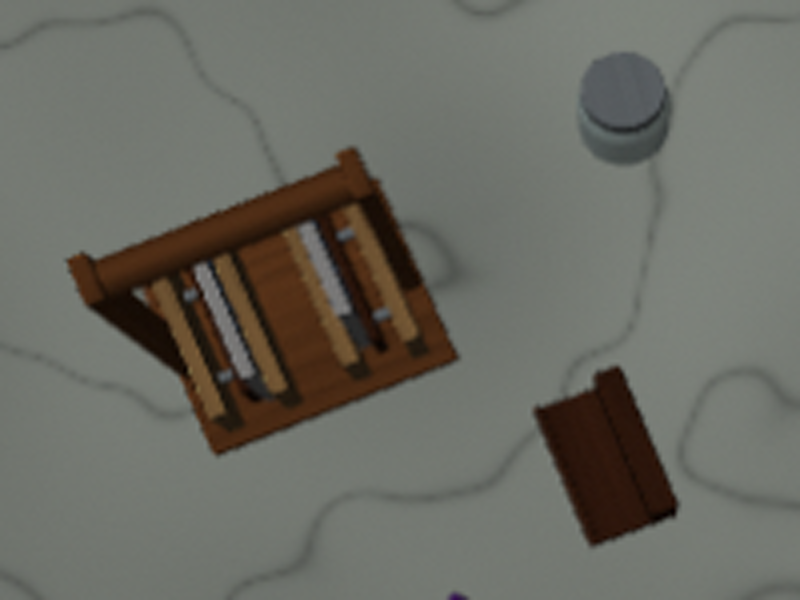

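View pics/topcrop2.png

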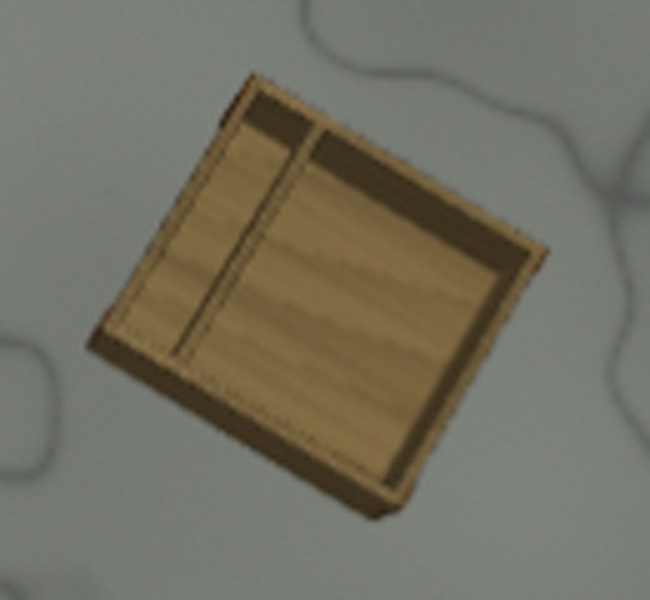

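View pics/sidecrop.png

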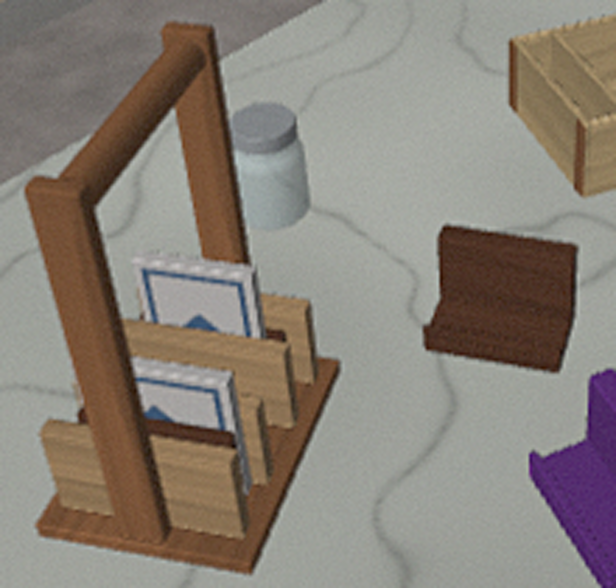

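Run:
```python
from h import *
T=load('top'); S=load('side'); PT=cloud(T); PS=cloud(S)
hsv=lambda d: cv2.cvtColor(d['color'],cv2.COLOR_RGB2HSV)
# table check
for d,P,n in((T,PT,'T'),(S,PS,'S')):
    pts={'T':[(330,180),(200,290),(360,290)],'S':[(100,420),(280,380),(420,320)]}[n]
    print(n,[P[v-2:v+3,u-2:u+3].reshape(-1,3).mean(0).round(1) for u,v in pts])
# white tile tops in the top view, by depth height
H=hsv(T)
w=(H[...,1]<60)&(H[...,2]>120)
roi=np.zeros_like(w); roi[185:262,160:255]=1
n,l,st,ce=cv2.connectedComponentsWithStats((w&roi).astype(np.uint8))
for i in range(1,n):
    if st[i,4]>15:
        z=PT[l==i]; z=z[T['depth'][l==i]>0]; print('tile?',st[i],ce[i].round(1),np.median(z,0).round(1),np.percentile(z[:,2],[5,50,95]).round(1))
# stand
for nm,d,P in(('T',T,PT),('S',S,PS)):
    H=hsv(d); 
    for (v,u) in ([(262,287),(255,296)] if nm=='T' else [(310,305),(322,300)]): print(nm,'stand hsv',H[v,u],P[v,u].round(1))
```

```text
T [array([ 7.139e+02, -5.820e+01, -4.000e-01]), array([416.2, 269.4,  -0.7]), array([ 4.257e+02, -1.395e+02, -4.000e-01])]
S [array([625.5, 421.4,   1.3]), array([4.406e+02, 1.889e+02, 1.000e-01]), array([ 3.04e+02, -9.53e+01, -3.00e-01])]
tile? [160 185  48  23 684] [178.2 192.9] [6.716e+02 3.451e+02 3.000e-01] [-4.7  0.3  5.5]
tile? [160 222  27  26 307] [170.7 236.3] [5.515e+02 3.550e+02 3.000e-01] [-5.   0.3  5.6]
tile? [160 243  33  19 396] [172.6 254.6] [5.043e+02 3.491e+02 1.000e-01] [-4.4  0.1  5.2]
tile? [197 254  24   8  93] [210.4 258.9] [496.4 245.3  -0. ] [-5.2 -0.   4.3]
T stand hsv [ 10 193  45] [491.4  48.6  18. ]
T stand hsv [ 10 188  42] [502.7  25.7  70.7]
S stand hsv [  9 126  83] [502.9  31.9  13.6]
S stand hsv [ 13 144  69] [487.3  69.   18.3]
```

Run:
```python
from h import *
T=load('top'); S=load('side'); PT=cloud(T); PS=cloud(S)
def sel(d,P,x0,x1,y0,y1,z0,z1):
    return (d['depth']>0)&(P[...,0]>x0)&(P[...,0]<x1)&(P[...,1]>y0)&(P[...,1]<y1)&(P[...,2]>z0)&(P[...,2]<z1)
for nm,d,P in(('T',T,PT),('S',S,PS)):
    for z0,z1 in((100,118),(118,140),(225,300)):
        m=sel(d,P,440,720,120,360,z0,z1); n,l,st,ce=cv2.connectedComponentsWithStats(m.astype(np.uint8))
        for i in range(1,n):
            if st[i,4]>12:
                q=P[l==i]; r=cv2.minAreaRect(q[:,:2].astype(np.float32)); print(nm,z0,st[i],q.mean(0).round(1),[np.round(a,1) for a in r], 'zp95',np.percentile(q[:,2],95).round(1))
# stand, crate rects
for nm,d,P in(('T',T,PT),('S',S,PS)):
    for nme,b in(('plate',(430,580,-20,110,55,90)),('standall',(430,580,-20,110,8,90)),('crate rim',(420,680,-320,-90,66,90)),('jar',(620,720,0,60,60,110)),('cup',(320,420,-260,-150,50,90))):
        m=sel(d,P,*b); q=P[m]; 
        if len(q)<10: continue
        r=cv2.minAreaRect(q[:,:2].astype(np.float32)); print(nm,nme,len(q),q.mean(0).round(1),[np.round(a,1) for a in r])
```

```text
T 100 [188 210  17  31 150] [563.1 267.2 111.6] [array([563.4, 267.6]), array([81.4, 10.7]), np.float64(24.9)] zp95 116.0
T 100 [178 225   5  11  17] [549.  304.4 108.4] [array([551.5, 304.5]), array([25.4,  9.4]), np.float64(0.6)] zp95 114.7
T 118 [215 199  13  27 119] [594.  205.5 130.8] [array([593.7, 205.5]), array([64.7, 11.6]), np.float64(22.9)] zp95 134.9
T 118 [176 222   5  13  26] [549.  305.5 128.3] [array([552.2, 304.6]), array([26. ,  9.5]), np.float64(1.4)] zp95 138.4
T 225 [157 179  79  47 980] [584.2 240.  270.7] [array([586.3, 240. ]), array([ 30.5, 166.6]), np.float64(24.9)] zp95 278.8
S 100 [202 285  17   9 106] [614.9 172.8 110.3] [array([617. , 173.5]), array([31.9, 12.8]), np.float64(38.2)] zp95 116.9
S 100 [179 299  45  14 327] [596.9 211.8 109.1] [array([598.8, 212.7]), array([79.6, 10.1]), np.float64(29.9)] zp95 117.2
S 100 [177 328  37  15 337] [551.7 265.  109. ] [array([555.3, 264.3]), array([62.9, 12.9]), np.float64(24.6)] zp95 113.4
S 100 [162 347  21  13 160] [549.8 313.1 108.9] [array([551.3, 313.9]), array([31. , 11.3]), np.float64(43.0)] zp95 117.3
S 
[... 777 characters left out ...]
.float64(60.8)]
T jar 189 [710.3  33.4  81.2] [array([709.4,  32.5]), array([53.1, 21.1]), np.float64(89.9)]
T cup 50 [ 350.1 -254.5   69.6] [array([ 351.2, -255.1]), array([ 8.3, 46.1]), np.float64(88.6)]
S plate 611 [494.6  22.4  68.4] [array([497.3,  19.7]), array([100.3,  20.4]), np.float64(23.1)]
S standall 2191 [489.4  34.1  37.1] [array([489.2,  38.7]), array([100.5,  62.3]), np.float64(22.5)]
S crate rim 973 [ 548.2 -220.5   73.1] [array([ 550.9, -243.7]), array([175.4, 156.7]), np.float64(59.5)]
S jar 307 [709.1  37.8  78.4] [array([708.9,  32.2]), array([53.8, 21.8]), np.float64(89.2)]
S cup 181 [ 348.3 -254.2   64.7] [array([ 349.7, -254.3]), array([11.2, 45. ]), np.float64(89.9)]
```

Run:
```python
from h import *
from scipy.spatial.transform import Rotation as R
s=readout.get_state(); W=load('wrist'); E=np.array(W['extrinsics']); c=-E[:3,:3].T@E[:3,3]
Rt=R.from_rotvec(s['eef_rot']); print('tool axes',Rt.as_matrix().round(3).tolist()); print('cam in tool',Rt.inv().apply(c-s['tool_pos']).round(1), 'look in tool',Rt.inv().apply(-E[2,:3]).round(2))
# board heights in rack frame
a=np.deg2rad(24.7); ex=np.array([np.cos(a),np.sin(a)]); ey=np.array([-ex[1],ex[0]])
for n in('top','side'):
    d=load(n); P=cloud(d); q=P[..., :2]-[586.2,240.0]; X=q@ex; Y=q@ey
    for lo,hi in [(-70,-55),(-55,-42),(-42,-29),(-29,-15),(-15,15),(15,29),(29,42),(42,55),(55,70)]:
        m=(d['depth']>0)&(abs(X)<75)&(X<-18)&(Y>lo)&(Y<hi)&(P[...,2]<200)
        print(n,lo,hi,m.sum(),np.percentile(P[...,2][m],[50,80,95]).round(0) if m.sum() else '')
    m=(d['depth']>0)&(abs(X)<90)&(abs(Y)<100)&(P[...,2]>100)&(P[...,2]<150)&(Y<-25)&(Y>-45)
    print('tile X range',np.percentile(X[m],[2,98]).round(1),'Y',np.percentile(Y[m],[2,50,98]).round(1))
# crate
for yaw in (-29.2,-30,-30.5):
  a=np.deg2rad(yaw); ex=np.array([np.cos(a),np.sin(a)]); ey=np.array([-ex[1],ex[0]])
  for n in('top','side'):
    d=load(n); P=cloud(d); q=P[..., :2]-[552.5,-242.7]; X=q@ex; Y=q@ey
    m=(d['depth']>0)&(abs(X)<100)&(abs(Y)<110)&(P[...,2]>70)&(P[...,2]<82)
    for nm,A,B,r in(('x-',X,Y,(-85,-65)),('x+',X,Y,(65,85)),('y+',Y,X,(75,95)),('part',Y,X,(34,54)),('y-',Y,X,(-95,-75))):
        k=m&(A>r[0])&(A<r[1])&(abs(B)<68)
        if k.sum()>8: print(yaw,n,nm,k.sum(),np.median(A[k]).round(1),'slope',np.polyfit(B[k],A[k],1)[0].round(4))
```

```text
tool axes [[0.936, 0.351, -0.0], [0.351, -0.936, 0.001], [0.0, -0.001, -1.0]]
cam in tool [ 85.   -1.3 -71.6] look in tool [-0.33 -0.    0.94]
top -70 -55 166 [73. 81. 84.]
top -55 -42 130 [14. 50. 73.]
top -42 -29 168 [ 56. 122. 132.]
top -29 -15 153 [72. 80. 83.]
top -15 15 248 [11. 14. 17.]
top 15 29 184 [57. 80. 83.]
top 29 42 158 [ 76. 111. 115.]
top 42 55 102 [13. 54. 73.]
top 55 70 206 [55. 80. 83.]
tile X range [-39.  24.] Y [-39.9 -34.7 -29.1]
side -70 -55 461 [58. 79. 82.]
side -55 -42 90 [12. 14. 72.]
side -42 -29 388 [102. 127. 133.]
side -29 -15 720 [58. 79. 93.]
side -15 15 217 [11. 13. 14.]
side 15 29 232 [36. 76. 81.]
side 29 42 735 [ 79. 105. 112.]
side 42 55 188 [63. 71. 73.]
side 55 70 666 [51. 79. 81.]
tile X range [-39.1  38.5] Y [-38.9 -30.2 -28.1]
-29.2 top x- 145 -72.3 slope 0.016
-29.2 top x+ 146 71.5 slope 0.0202
-29.2 top y+ 119 82.3 slope -0.0191
-29.2 top part 125 44.2 slope -0.0285
-29.2 top y- 135 -80.6 slope -0.0068
-29.2 side x- 192 -74.6 slope 0.0238
-29.2 side x+ 155 70.8 slope 0.0183
-29.2 side y+ 130 82.4 slope -0.015
-29.2 side part 132 44.8 slope -0.0212
-29.2 side y- 133 -81.2 slope -0.0164
-30 top x- 146 -72.4 slope 0.0038
-30 top x+ 145 71.6 slope 0.0078
-30 top y+ 119 82.2 slope -0.0028
-30 top part 124 44.1 slope -0.0108
-30 top y- 136 -80.6 slope 0.0058
-30 side x- 191 -74.8 slope 0.0097
-30 side x+ 157 70.8 slope 0.0037
-30 side y+ 129 82.5 slope -0.0048
-30 side part 132 45.1 slope -0.0049
-30 side y- 132 -81.3 slope -0.0035
-30.5 top x- 146 -72.4 slope -0.0065
-30.5 top x+ 143 71.6 slope 0.0008
-30.5 top y+ 119 82.1 slope 0.007
-30.5 top part 125 44.1 slope -0.0028
-30.5 top y- 135 -80.9 slope 0.0158
-30.5 side x- 192 -74.8 slope 0.0022
-30.5 side x+ 157 70.7 slope -0.0048
-30.5 side y+ 131 82.6 slope 0.0029
-30.5 side part 132 45.0 slope 0.0038
-30.5 side y- 132 -81.3 slope 0.0052
```

Request:
jog_arm --translation '[[0.2955,0.558,0],[0.2955,0.558,0],[0.2955,0.558,0],[0.2955,0.558,0],[0.2955,0.558,0],[0.2955,0.558,0],[0.2955,0.558,0],[0.2955,0.558,0],[0.2955,0.558,0],[0.2955,0.558,0],[0.2955,0.558,0],[0.2955,0.558,0]]' --rotation '[[0,0,2.5],[0,0,2.5],[0,0,2.5],[0,0,2.5],[0,0,2.5],[0,0,2.5],[0,0,2.5],[0,0,2.5],[0,0,2.5],[0,0,2.5],[0,0,2.5],[0,0,2.5]]' --hand '[1,1,1,1,1,1,1,1,1,1,1,1]'

```text
time: 1.15
tool_pos: [436.1, -94.4, 303.5]
eef_rot: [-3.077, -0.628, 0.0]
contact_force: [0.9, -0.5, -0.5]
grip_width: 85.5
```

Request:
jog_arm --translation '[[0.061,0.114,-0.03],[0.061,0.114,-0.03],[0.061,0.114,-0.03],[0.061,0.114,-0.03],[0.061,0.114,-0.03],[0.061,0.114,-0.03]]' --rotation '[[0,0,0],[0,0,0],[0,0,0],[0,0,0],[0,0,0],[0,0,0]]' --hand '[1,1,1,1,1,1]'

```text
time: 1.65
tool_pos: [496.8, 19.6, 273.0]
eef_rot: [-3.077, -0.63, 0.003]
contact_force: [-0.7, -0.6, 0.3]
grip_width: 85.4
```

Run:
```python
from h import *
s=readout.get_state(); print(s['tool_pos'],s['eef_rot'],s['qpos'])
d=cap('wrist'); cv2.imwrite('pics/wrist1.png',d['color'][:,:,::-1]); P=cloud(d)
for z0,z1 in((60,90),(8,90)):
    m=(d['depth']>0)&(P[...,0]>430)&(P[...,0]<580)&(P[...,1]>-30)&(P[...,1]<110)&(P[...,2]>z0)&(P[...,2]<z1)
    n,l,st,ce=cv2.connectedComponentsWithStats(m.astype(np.uint8)); i=1+st[1:,4].argmax(); q=P[l==i]
    print(st[i],np.median(q[:,2]),cv2.minAreaRect(q[:,:2].astype(np.float32)))
```

```text
[496.80428753  19.61874879 273.04392056] [-3.07699060e+00 -6.30077218e-01  2.80485013e-03] [1.61349306e-02 2.21705853e-01 1.78488032e+00 4.51438703e-04
 1.13690088e+00 1.18278420e+00]
[ 311  164   22  117 2486] 73.6129487462982 ((498.04986572265625, 20.14986801147461), (100.1643295288086, 17.524993896484375), 22.783235549926758)
[ 267  157   66  124 6821] 17.034444031043936 ((489.7730712890625, 39.84852600097656), (100.16454315185547, 60.26139450073242), 22.792997360229492)
```

View pics/wrist1.png

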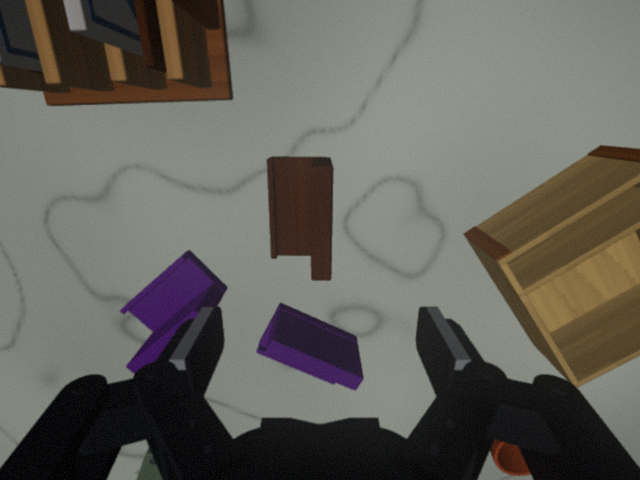

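The brown stand is at about (300, 215) in the wrist image, or (291, 260) in the top view. It measures 100 x 60 mm with its plate at 72 mm. The two purple look-alikes, at (185, 305) and (312, 345), are not meant. I'm going down on the plate.

Request:
jog_arm --translation '[[0.001,0,-0.04],[0.001,0,-0.08],[0.001,0,-0.12],[0.001,0,-0.15],[0.001,0,-0.163],[0.001,0,-0.163],[0.001,0,-0.163],[0.001,0,-0.163],[0.001,0,-0.163],[0.001,0,-0.163],[0.001,0,-0.163],[0.001,0,-0.163]]' --rotation '[[0,0,0],[0,0,0],[0,0,0],[0,0,0],[0,0,0],[0,0,0],[0,0,0],[0,0,0],[0,0,0],[0,0,0],[0,0,0],[0,0,0]]' --hand '[1,1,1,1,1,1,-1,-1,-1,-1,-1,-1]'

```text
time: 2.7
tool_pos: [498.2, 19.0, 111.4]
eef_rot: [-3.078, -0.628, -0.002]
contact_force: [0.2, 0.4, -0.8]
grip_width: 16.8
```

Request:
jog_arm --translation '[[0,0,0],[0,0,0.02],[0,0,0.05],[0,0,0.09],[0,0,0.12],[0,0,0.12],[0.005,-0.04,0.12],[0.01,-0.08,0.12],[0.015,-0.12,0.12],[0.02,-0.16,0.12],[0.025,-0.2,0.12],[0.03,-0.24,0.12]]' --rotation '[[0,0,0],[0,0,0],[0,0,0],[0,0,0],[0,0,0],[0,0,-7],[0,0,-14],[0,0,-21],[0,0,-28],[0,0,-35],[0,0,-42],[0,0,-49]]' --hand '[-1,-1,-1,-1,-1,-1,-1,-1,-1,-1,-1,-1]'

```text
time: 3.7
tool_pos: [527.8, -222.8, 231.2]
eef_rot: [3.059, -0.714, 0.001]
contact_force: [0.8, -0.2, -1.4]
grip_width: 17.5
```

Run:
```python
from h import *
from scipy.spatial.transform import Rotation as R
s=readout.get_state(); print(s['tool_pos'],s['eef_rot'],s['qpos'],s['grip_width'],s['contact_force'])
M=R.from_rotvec(s['eef_rot']).as_matrix(); print('tool y ang',np.degrees(np.arctan2(M[1,1],M[0,1])))
d=cap('wrist'); cv2.imwrite('pics/wrist2.png',d['color'][:,:,::-1])
```

```text
[ 527.81359638 -222.78832347  231.165809  ] [ 3.05929260e+00 -7.14048748e-01  6.26999785e-04] [-4.19484355e-01  3.70896821e-01  1.68012060e+00  2.76277523e-06
  1.09016920e+00  1.60990712e+00] 17.52334758890614 [ 0.78804251 -0.19423774 -1.37228444]
tool y ang -116.27563931936359
```

View pics/wrist2.png

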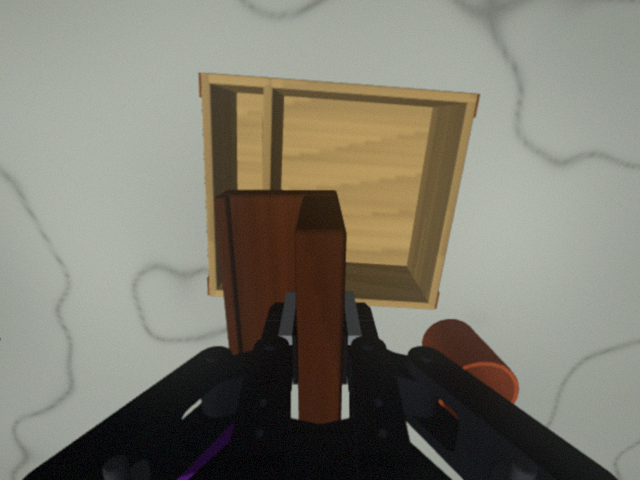

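Run:
```python
from h import *
d=load('wrist'); P=cloud(d)
for yaw in (-30,-30.5):
    a=np.deg2rad(yaw); ex=np.array([np.cos(a),np.sin(a)]); ey=np.array([-ex[1],ex[0]])
    q=P[..., :2]-[551.8,-241.5]; X=q@ex; Y=q@ey
    m=(d['depth']>0)&(P[...,2]>70)&(P[...,2]<80)
    for nm,A,B,r in(('x-',X,Y,(-80,-68)),('x+',X,Y,(68,80)),('y+',Y,X,(77,90)),('part',Y,X,(38,50)),('y-',Y,X,(-90,-77))):
        k=m&(A>r[0])&(A<r[1])&(abs(B)<65)
        if k.sum()>8: print(yaw,nm,k.sum(),np.median(A[k]).round(1),'slope',np.polyfit(B[k],A[k],1)[0].round(4))
```

```text
-30 x- 556 -70.6 slope 0.032
-30 x+ 2390 73.1 slope 0.0013
-30 y+ 2112 81.1 slope -0.004
-30 part 970 43.3 slope -0.0049
-30 y- 2226 -80.8 slope -0.0052
-30.5 x- 546 -70.3 slope 0.0229
-30.5 x+ 2383 73.1 slope -0.007
-30.5 y+ 2118 81.2 slope 0.0046
-30.5 part 974 43.7 slope 0.0033
-30.5 y- 2221 -80.7 slope 0.0041
```

Request:
jog_arm --translation '[[0.004,-0.04,0],[0.004,-0.053,0],[0.004,-0.053,0],[0.004,-0.053,-0.03],[0.004,-0.053,-0.06],[0.004,-0.053,-0.085],[0.004,-0.053,-0.1],[0.004,-0.053,-0.107],[0.004,-0.053,-0.111],[0.004,-0.053,-0.112],[0.004,-0.053,-0.112],[0.004,-0.053,-0.112]]' --rotation '[[0,0,-4],[0,0,-4],[0,0,-4],[0,0,-4],[0,0,-4],[0,0,-4],[0,0,-4],[0,0,-4],[0,0,-4],[0,0,-4],[0,0,-4],[0,0,-4]]' --hand '[-1,-1,-1,-1,-1,-1,-1,-1,-1,-1,-1,-1]'

```text
time: 4.75
tool_pos: [533.9, -283.1, 120.4]
eef_rot: [3.023, -0.829, 0.011]
contact_force: [1.1, 0.2, -1.1]
grip_width: 17.2
```

Request:
jog_arm --translation '[[-0.002,0.006,0],[-0.002,0.006,0],[-0.002,0.006,-0.002],[-0.002,0.006,-0.003],[-0.002,0.006,-0.003],[-0.002,0.006,-0.003]]' --rotation '[[0,0,0],[0,0,0],[0,0,0],[0,0,0],[0,0,0],[0,0,0]]' --hand '[-1,-1,-1,-1,-1,-1]'

```text
time: 5.25
tool_pos: [532.1, -277.1, 117.9]
eef_rot: [3.023, -0.829, 0.012]
contact_force: [0.6, 0.4, 2.5]
grip_width: 17.0
```

Run:
```python
from h import *
s=readout.get_state(); print(s['tool_pos'],s['eef_rot'],s['qpos'],s['grip_width'],s['contact_force'])
d=cap('side'); cv2.imwrite('pics/side2.png',cv2.resize(d['color'][150:320,250:470,::-1],None,fx=3,fy=3))
```

```text
[ 532.08009476 -277.11044467  117.9078804 ] [ 3.02258104 -0.8292123   0.0121651 ] [-0.49713166  0.52385983  1.75100728 -0.00707734  0.85751682  1.61377429] 16.9745890214629 [0.62752618 0.41186492 2.47816102]
```

View pics/side2.png

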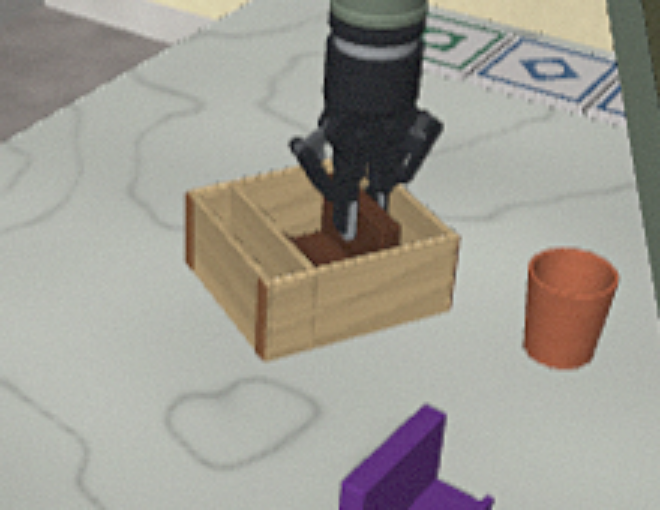

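The stand is on the floor: the force went from −1.1 to +2.5 N. I'm opening a little, then rising.

Request:
jog_arm --translation '[[0,0,-0.0005],[0,0,-0.0005],[0,0,-0.0005],[0,0,-0.0005],[0,0,-0.0005],[0,0,0.02],[0,0,0.06],[0,0,0.1],[0,0,0.14],[0,0,0.18],[0,0,0.19],[0,0,0.19]]' --rotation '[[0,0,0],[0,0,0],[0,0,0],[0,0,0],[0,0,0],[0,0,0],[0,0,0],[0,0,0],[0,0,0],[0,0,0],[0,0,0],[0,0,0]]' --hand '[-0.3,-0.3,-0.3,-0.3,-0.3,-0.3,-0.3,-0.3,-0.3,-0.3,-0.3,-0.3]'

```text
time: 6.3
tool_pos: [533.2, -277.8, 312.2]
eef_rot: [3.021, -0.829, 0.026]
contact_force: [-0.2, -1.0, -0.4]
grip_width: 30.0
```

Run:
```python
from h import *
s=readout.get_state(); print(s['tool_pos'],s['eef_rot'],s['qpos'],s['grip_width'],s['contact_force'])
d=cap('wrist'); P=cloud(d); cv2.imwrite('pics/wrist3.png',d['color'][:,:,::-1])
a=np.deg2rad(-30.3); ex=np.array([np.cos(a),np.sin(a)]); ey=np.array([-ex[1],ex[0]])
q=P[..., :2]-[542.2,-257.9]; X=q@ex; Y=q@ey
H=cv2.cvtColor(d['color'],cv2.COLOR_RGB2HSV)
m=(d['depth']>0)&(abs(X)<68)&(Y>-58)&(Y<58)&(P[...,2]>14)&(P[...,2]<95)&(H[...,2]<100)&(H[...,1]>120)
m=cv2.morphologyEx(m.astype(np.uint8),cv2.MORPH_OPEN,np.ones((3,3)))
n,l,st,ce=cv2.connectedComponentsWithStats(m); i=1+st[1:,4].argmax(); k=l==i
print('stand in bay frame',cv2.minAreaRect(np.stack([X[k],Y[k]],-1).astype(np.float32)),np.percentile(P[...,2][k],[5,50,97]))
k=k&(P[...,2]>65); print('plate',cv2.minAreaRect(np.stack([X[k],Y[k]],-1).astype(np.float32)),np.median(P[...,2][k]))
```

```text
[ 533.22508286 -277.75581947  312.19455574] [ 3.02052903 -0.82878835  0.02564657] [-0.49716749  0.3493594   1.4990022  -0.00559326  1.27516971  1.61079908] 29.987418002197753 [-0.15994677 -1.03370048 -0.41626005]
stand in bay frame ((1.3786659240722656, -0.029188156127929688), (59.74045181274414, 99.72811126708984), 89.53631591796875) [20.75313261 22.85194862 80.64539474]
plate ((1.6207733154296875, -20.93033218383789), (17.54854393005371, 98.88487243652344), 89.8313217163086) 79.64844587176273
```

View pics/wrist3.png

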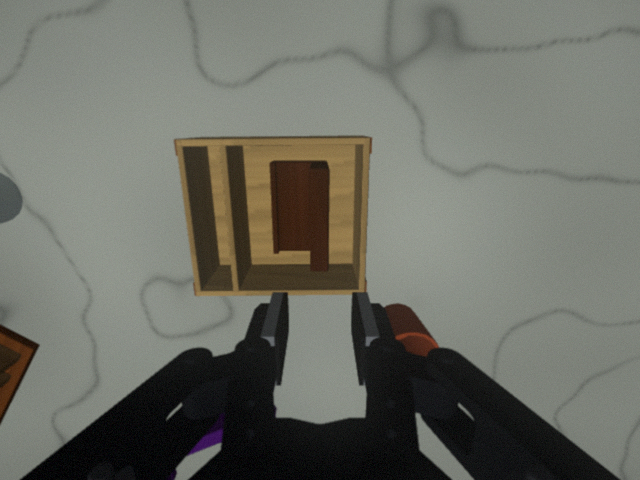

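Request:
jog_arm --translation '[[-0.007,0.035,0],[-0.014,0.07,0],[-0.021,0.105,0],[-0.028,0.14,0],[-0.035,0.175,0],[-0.042,0.21,0],[-0.049,0.245,0],[-0.056,0.28,0],[-0.063,0.315,0],[-0.07,0.35,0],[-0.077,0.385,0],[-0.083,0.418,0]]' --rotation '[[0,0,7],[0,0,14],[0,0,21],[0,0,28],[0,0,35],[0,0,42],[0,0,49],[0,0,56],[0,0,63],[0,0,70],[0,0,77],[0,0,84]]' --hand '[-0.3,-0.3,-0.3,-0.3,-0.3,-0.3,-0.3,-0.3,-0.3,-0.3,-0.3,-0.3]'

```text
time: 7.35
tool_pos: [447.4, 142.2, 306.3]
eef_rot: [-2.801, -1.417, -0.012]
contact_force: [0.9, -0.4, 0.1]
grip_width: 29.7
```

Request:
jog_arm --translation '[[0,0,0],[0,0,0],[0,0,0],[0,0,0],[0,0,0],[0,0,0],[0,0,0],[0,0,0],[0,0,0],[0,0,0],[0,0,0],[0,0,0]]' --rotation '[[0,0,7],[0,0,14],[0,0,21],[0,0,28],[0,0,35],[0,0,42],[0,0,49],[0,0,56],[0,0,63],[0,0,70],[0,0,77],[0,0,84]]' --hand '[-0.3,-0.3,-0.3,-0.3,-0.3,-0.3,-0.3,-0.3,-0.3,-0.3,-0.3,-0.3]'

```text
time: 8.35
tool_pos: [446.4, 141.8, 303.4]
eef_rot: [-1.121, -2.922, -0.001]
contact_force: [-0.5, 0.2, 1.2]
grip_width: 29.6
```

```bash
cat >> h.py <<'E'
from scipy.spatial.transform import Rotation as Ro
def goal_rot(yaw,tilt,flip=True):
    a=np.deg2rad(yaw); ex=np.array([np.cos(a),np.sin(a),0]); ey=np.array([-ex[1],ex[0],0]); t=np.deg2rad(tilt)
    z=np.sin(t)*ex-np.cos(t)*np.array([0,0,1.]); y=ey if flip else -ey
    return Ro.from_matrix(np.stack([np.cross(y,z),y,z],1)),ex,ey,z
def delta(g,yaw,tilt,flip=True):
    "g grasp point"
    s=readout.get_state(); G,ex,ey,z=goal_rot(yaw,tilt,flip); tcp=np.array(g)-54*z
    r=(G*Ro.from_rotvec(s['eef_rot']).inv()).as_rotvec(degrees=True)
    print('tcp now',s['tool_pos'].round(1),'goal',tcp.round(1),'d',(tcp-s['tool_pos']).round(1),'rot',r.round(2),'q',s['qpos'].round(2)); return z
E
python3 - <<'E'
from h import *
z=delta((582.6,199.8,113),24.7,45); print(z)
E
```

```text
tcp now [446.4 141.8 303.4] goal [547.9 183.8 151.2] d [ 101.5   42.  -152.2] rot [ -7.05 -47.69  63.04] q [ 0.28  0.16  1.79  0.01  1.21 -0.56]
[ 0.64241229  0.29547664 -0.70710678]
```

Request:
jog_arm --translation '[[0,0,0],[0,0,0],[0,0,0],[0,0,0],[0,0,0],[0,0,0],[0.004,0.001,-0.01],[0.008,0.002,-0.02],[0.012,0.003,-0.03],[0.016,0.004,-0.045],[0.02,0.006,-0.06],[0.024,0.0065,-0.067]]' --rotation '[[-0.6,-4,5.3],[-1.2,-7.9,10.5],[-1.8,-11.9,15.8],[-2.4,-15.9,21],[-2.9,-19.9,26.3],[-3.5,-23.8,31.5],[-4.1,-27.8,36.8],[-4.7,-31.8,42],[-5.3,-35.8,47.3],[-5.9,-39.7,52.5],[-6.5,-43.7,57.8],[-7.05,-47.7,63]]' --hand '[-0.3,-0.3,-0.3,-0.3,-0.3,-0.3,-0.3,-0.3,-0.3,-0.3,-0.3,-0.3]'

```text
time: 9.35
tool_pos: [460.4, 153.1, 248.4]
eef_rot: [-0.325, 2.463, 0.223]
contact_force: [0.1, 1.0, -0.5]
grip_width: 30.1
```

Run:
```python
from h import *
z=delta((582.6,199.8,113),24.7,45)
d=cap('wrist'); cv2.imwrite('pics/wrist4.png',d['color'][:,:,::-1])
d=cap('side'); cv2.imwrite('pics/side4.png',d['color'][:,:,::-1])
```

```text
tcp now [460.4 153.1 248.4] goal [547.9 183.8 151.2] d [ 87.5  30.7 -97.2] rot [-1.92 -8.01  7.78] q [ 0.25  0.05  2.22  0.41  0.21 -1.95]
```

View pics/wrist4.png

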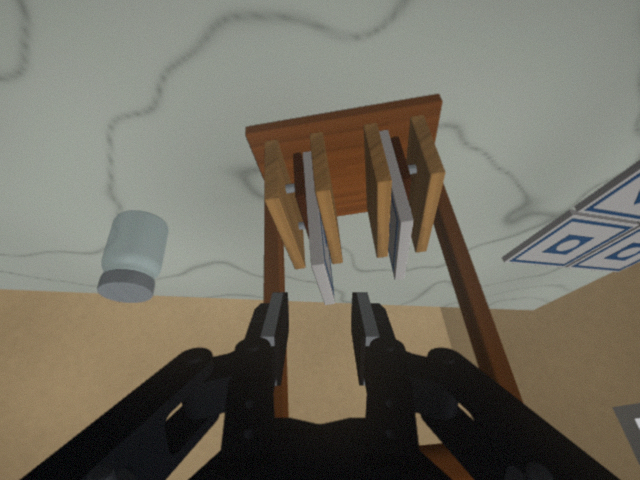

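View pics/side4.png

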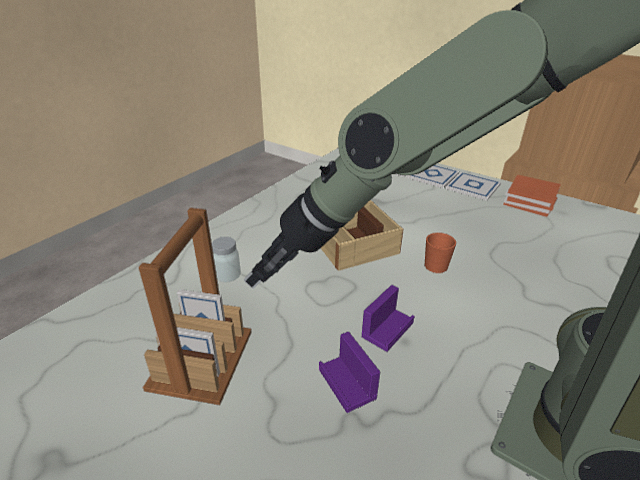

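```bash
cat > kin.py <<'E'
import numpy as np
from scipy.optimize import least_squares
D=[(.3203,1.5657,201.79,-538.05,303.07),(.2217,1.7849,496.8,19.6,273.04),(.3709,1.6801,527.81,-222.79,231.17),(.52386,1.7510,532.08,-277.11,117.9),(.34936,1.499,533.2,-277.76,312.2)]
D=np.array(D); r=np.hypot(D[:,2],D[:,3])
f=lambda p:np.r_[p[0]+p[1]*np.sin(D[:,0])+p[2]*np.sin(D[:,0]+D[:,1])-r, p[3]+p[1]*np.cos(D[:,0])+p[2]*np.cos(D[:,0]+D[:,1])-D[:,4]]
s=least_squares(f,[0,400,400,100]); p=s.x
E
python3 - <<'E'
from kin import *
from h import *
print(p,s.fun.round(1))
st=readout.get_state(); q=st['qpos']; zt=Ro.from_rotvec(st['eef_rot']).as_matrix()[:,2]
# wrist centre = tcp - Lt*z ; radial
A=p[0]+p[1]*np.sin(q[1])+p[2]*np.sin(q[1]+q[2]); H=p[3]+p[1]*np.cos(q[1])+p[2]*np.cos(q[1]+q[2])
# H = hw - Lt
for Lt in np.arange(60,260,20):
    wc=st['tool_pos']-Lt*zt; print(Lt,np.hypot(*wc[:2])-A,wc[2]-(H+Lt))
E
```

```text
[  -1.85924711  573.2303805   415.81315584 -111.09590416] [-0.7  3.9  1.8  1.9 -7.   1.  -0.5 -0.1 -1.8  1.4]
60 102.41289836815372 44.389475114669324
80 90.03825086536062 40.071754279389154
100 77.66580869223867 35.754033444108984
120 65.2957708906448 31.436312608828814
140 52.92836115178477 27.118591773548644
160 40.563831745942025 22.800870938268417
180 28.202468227088218 18.483150102988247
200 15.844595096267255 14.165429267708078
220 3.4905826591353843 9.847708432427908
240 -8.859144618703624 5.529987597147738
```

Run:
```python
from kin import *
from h import *
Lt=225
def q23(r,z):
    g=lambda x:[p[0]+p[1]*np.sin(x[0])+p[2]*np.sin(x[0]+x[1])-r,p[3]+Lt+p[1]*np.cos(x[0])+p[2]*np.cos(x[0]+x[1])-z]
    return least_squares(g,[.3,1.8],bounds=([-.84,.21],[2.01,2.61])).x
def q5(g,yaw,tilt):
    G,ex,ey,z=goal_rot(yaw,tilt); w=np.array(g)-(54+Lt)*z; x=q23(np.hypot(*w[:2]),w[2]); az=np.arctan2(w[1],w[0])
    f=np.array([np.cos(az)*np.sin(x.sum()),np.sin(az)*np.sin(x.sum()),np.cos(x.sum())])
    return np.round([*x,np.degrees(x.sum()),np.degrees(np.arccos(f@z)),np.degrees(az)],2)
for t in(30,35,40,45):
    G,ex,ey,z=goal_rot(24.7,t)
    for back in(0,60,120): print(t,back,q5(np.array([582.6,199.8,113])-back*z,24.7,t))
    for up in (60,120): print(t,'up',up,q5(np.array([582.6,199.8,113])+[-.9*up*.5,-.42*up*.5,up],24.7,t))
    a=np.deg2rad(-30.3); e=np.array([np.cos(a),np.sin(a)])
    for h in (107,160,230): print(t,'slot',h,q5([583.6-20*e[0],-187.1-20*e[1],h],-30.3,t))
```

```text
30 0 [  0.34   2.04 136.13  14.56  17.25]
30 60 [  0.23   2.04 129.72  20.89  16.75]
30 120 [1.2000e-01 2.0200e+00 1.2265e+02 2.7920e+01 1.6180e+01]
30 up 60 [  0.22   2.02 128.51  22.08  16.73]
30 up 120 [1.1000e-01 1.9900e+00 1.2022e+02 3.0330e+01 1.6140e+01]
30 slot 107 [  0.32   2.09 137.97  15.49 -13.45]
30 slot 160 [  0.25   2.02 130.06  22.54 -13.45]
30 slot 230 [  0.17   1.92 119.82  32.24 -13.45]
35 0 [  0.33   2.1  139.11   7.58  16.91]
35 60 [  0.21   2.11 133.    13.19  16.28]
35 120 [1.0000e-01 2.1000e+00 1.2605e+02 1.9970e+01 1.5540e+01]
35 up 60 [  0.2    2.08 131.16  14.9   16.35]
35 up 120 [9.0000e-02 2.0500e+00 1.2251e+02 2.3370e+01 1.5700e+01]
35 slot 107 [  0.32   2.14 140.96  11.32 -12.67]
35 slot 160 [  0.24   2.08 132.77  16.76 -12.67]
35 slot 230 [  0.16   1.98 122.21  25.95 -12.67]
40 0 [  0.33   2.15 142.39   5.62  16.57]
40 60 [  0.2    2.18 136.68   6.78  15.79]
40 120 [8.000e-02 2.190e+00 1.299e+02 1.225e+01 1.484e+01]
40 up 60 [  0.2    2.14 134.11   8.37  15.95]
40 up 120 [7.0000e-02 2.1100e+00 1.2508e+02 1.6440e+01 1.5250e+01]
40 slot 107 [  0.32   2.2  144.27  12.05 -11.88]
40 slot 160 [  0.23   2.14 135.77  13.02 -11.88]
40 slot 230 [  0.14   2.04 124.85  20.24 -11.88]
45 0 [  0.34   2.21 145.99  12.22  16.22]
45 60 [  0.21   2.25 140.81   8.57  15.28]
45 120 [7.0000e-02 2.2700e+00 1.3433e+02 7.5700e+00 1.4090e+01]
45 up 60 [  0.19   2.2  137.38   6.76  15.55]
45 up 120 [6.0000e-02 2.1700e+00 1.2796e+02 1.0220e+01 1.4780e+01]
45 slot 107 [  0.33   2.25 147.92  17.5  -11.07]
45 slot 160 [  0.23   2.19 139.08  13.68 -11.07]
45 slot 230 [  0.13   2.1  127.77  16.08 -11.07]
```

Run:
```python
from h import *
d=load('wrist'); P=cloud(d)
a=np.deg2rad(24.7); ex=np.array([np.cos(a),np.sin(a)]); ey=np.array([-ex[1],ex[0]])
q=P[..., :2]-[586.2,240.0]; X=q@ex; Y=q@ey
for lo,hi in((-50,-18),(20,50)):
    m=(d['depth']>0)&(abs(X)<60)&(Y>lo)&(Y<hi)&(P[...,2]>88)&(P[...,2]<150)
    n,l,st,ce=cv2.connectedComponentsWithStats(m.astype(np.uint8)); i=1+st[1:,4].argmax(); k=l==i
    print(st[i],cv2.minAreaRect(np.stack([X[k],Y[k]],-1).astype(np.float32)),np.percentile(P[...,2][k],[2,98]))
    e=k&(X<-34); print('front edge Y',np.percentile(Y[e],[3,50,97]).round(1),'X',np.percentile(X[e],[5,50]))
for nm,(lo,hi) in {'post-':(-95,-62),'post+':(62,95)}.items():
    m=(d['depth']>0)&(abs(X)<30)&(Y>lo)&(Y<hi)&(P[...,2]>95)&(P[...,2]<240)
    if m.sum(): print(nm,m.sum(),np.percentile(X[m],[2,98]),np.percentile(Y[m],[2,50,98]))
z=delta((575.4,196.5,114),24.7,32); print(z)
```

```text
[ 307  215   28   90 1408] ((0.17248153686523438, -33.16682434082031), (81.32144927978516, 10.306711196899414), 0.02030606009066105) [ 89.82391504 134.14765219]
front edge Y [-37.9 -33.2 -28.5] X [-39.13700065 -38.12714763]
[ 389  194   25   86 1488] ((0.6203117370605469, 35.55018615722656), (10.457406044006348, 101.3262939453125), 89.91478729248047) [ 88.84076522 114.28920457]
front edge Y [30.6 34.8 40.2] X [-49.13671195 -47.71389139]
post- 1550 [-14.25596816  13.49991037] [-80.72682181 -70.67603324 -69.58178875]
post+ 4643 [-14.4645649   13.05373694] [71.81790723 74.62986062 83.48114573]
tcp now [460.7 153.2 248.7] goal [549.4 184.5 159.8] d [ 88.7  31.4 -88.9] rot [-6.57  4.06  8.47] q [ 0.25  0.06  2.22  0.41  0.22 -1.95]
[ 0.48143598  0.22143581 -0.8480481 ]
```

Request:
jog_arm --translation '[[0.01,0.003,0],[0.02,0.006,0],[0.03,0.009,0],[0.04,0.011,-0.005],[0.045,0.0125,-0.0125],[0.045,0.0125,-0.0125],[0.045,0.0125,-0.0125],[0.045,0.0125,-0.0125]]' --rotation '[[-1.6,1,2.1],[-3.3,2,4.2],[-5,3,6.3],[-6.6,4.1,8.5],[-6.6,4.1,8.5],[-6.6,4.1,8.5],[-6.6,4.1,8.5],[-6.6,4.1,8.5]]' --hand '[-0.3,-0.3,-0.3,-0.3,-0.3,-0.3,-0.3,-0.3]'

```text
time: 10.12
tool_pos: [504.6, 165.4, 235.2]
eef_rot: [-0.554, 2.534, 0.159]
contact_force: [-0.7, 0.3, -0.4]
grip_width: 29.7
```

Run:
```python
from h import *
z=delta((575.,197.4,114),24.7,32)
d=cap('wrist'); cv2.imwrite('pics/wrist5.png',d['color'][:,:,::-1])
P=cloud(d)
a=np.deg2rad(24.7); ex=np.array([np.cos(a),np.sin(a)]); ey=np.array([-ex[1],ex[0]])
q=P[..., :2]-[586.2,240.0]; X=q@ex; Y=q@ey
m=(d['depth']>0)&(abs(X)<60)&(Y>-50)&(Y<-18)&(P[...,2]>88)&(P[...,2]<150)
n,l,st,ce=cv2.connectedComponentsWithStats(m.astype(np.uint8)); i=1+st[1:,4].argmax(); k=l==i
print(st[i],cv2.minAreaRect(np.stack([X[k],Y[k]],-1).astype(np.float32)),np.percentile(P[...,2][k],[2,98]))
# tile centre in the tool frame, y
s=readout.get_state(); M=Ro.from_rotvec(s['eef_rot']).as_matrix(); t=(P[k]-s['tool_pos'])@M; print('tile in tool',np.percentile(t,[2,50,98],axis=0).round(1))
print(M.round(3))
```

```text
tcp now [504.6 165.4 235.2] goal [549.  185.4 159.8] d [ 44.4  20.  -75.4] rot [ 0.05 -0.16  0.02] q [ 0.25  0.16  2.09  0.27  0.36 -1.98]
[ 310  214   17  111 1633] ((0.517181396484375, -33.380218505859375), (80.64336395263672, 10.597723960876465), 0.005426313262432814) [ 90.30446293 134.25669665]
tile in tool [[-66.3  -4.6 122.6]
 [ -3.1   0.3 139.2]
 [ 19.8   5.4 161.6]]
[[-0.772 -0.418  0.48 ]
 [-0.355  0.909  0.221]
 [-0.528  0.    -0.849]]
```

View pics/wrist5.png

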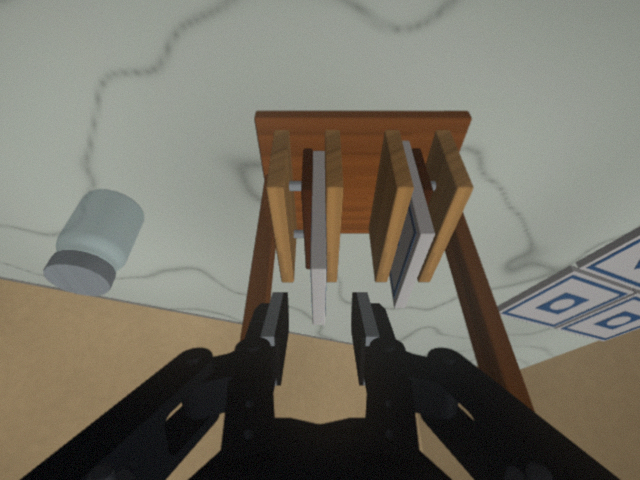

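The tiles are at wrist pixels (319, 240), top at 132–134 mm and 80 mm wide, and (412, 220), top at 112–114 mm and 100 mm wide. The first is the tall narrow one. It is centred between the jaws to 0.3 mm, so I'm going in.

Request:
jog_arm --translation '[[0.009,0.004,-0.015],[0.018,0.008,-0.03],[0.027,0.012,-0.045],[0.035,0.016,-0.06],[0.041,0.0185,-0.07],[0.0445,0.02,-0.0755],[0.0445,0.02,-0.0755],[0.0445,0.02,-0.0755],[0.0445,0.02,-0.0755]]' --rotation '[[0,0,0],[0,0,0],[0,0,0],[0,0,0],[0,0,0],[0,0,0],[0,0,0],[0,0,0],[0,0,0]]' --hand '[-0.3,-0.3,-0.3,-0.3,-0.3,-0.3,-0.3,-0.3,-0.3]'

```text
time: 10.92
tool_pos: [549.1, 185.4, 161.0]
eef_rot: [-0.554, 2.532, 0.159]
contact_force: [-0.6, 0.3, -0.3]
grip_width: 29.9
```

Run:
```python
from h import *
z=delta((575.,197.4,114),24.7,32); s=readout.get_state(); print(s['contact_force'])
d=cap('side'); cv2.imwrite('pics/side6.png',cv2.resize(d['color'][180:410,120:350,::-1],None,fx=2.6,fy=2.6))
d=cap('wrist'); cv2.imwrite('pics/wrist6.png',d['color'][:,:,::-1])
```

```text
tcp now [549.1 185.4 161. ] goal [549.  185.4 159.8] d [-0.1  0.  -1.2] rot [ 0.02 -0.04  0.02] q [ 0.27  0.33  2.09  0.47  0.19 -2.17]
[-0.59671208  0.32770458 -0.32371689]
```

View pics/side6.png

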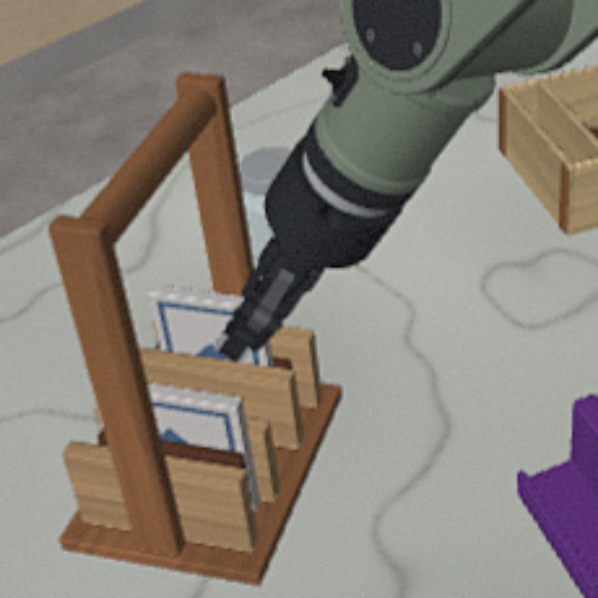

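View pics/wrist6.png

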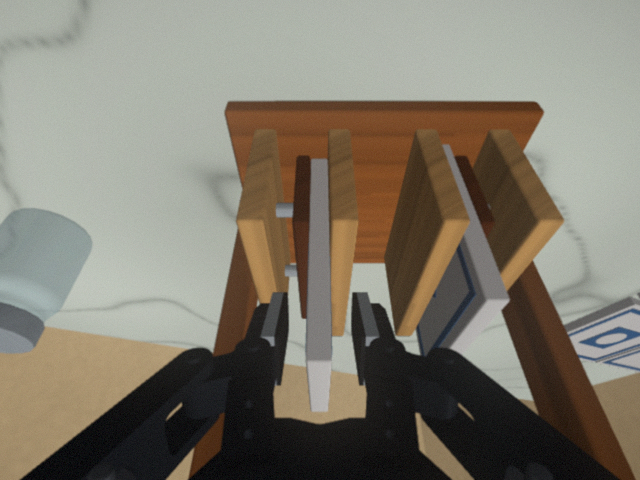

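The tall tile at (319, 300) stands between the open fingers, clear of the boards and posts. I'm closing on it.

Request:
jog_arm --translation '[[0,0,0],[0,0,0],[0,0,0],[0,0,0],[0,0,0],[0,0,0]]' --rotation '[[0,0,0],[0,0,0],[0,0,0],[0,0,0],[0,0,0],[0,0,0]]' --hand '[-1,-1,-1,-1,-1,-1]'

```text
time: 11.52
tool_pos: [549.4, 185.2, 162.1]
eef_rot: [-0.553, 2.53, 0.158]
contact_force: [-3.8, -3.6, 5.9]
grip_width: 8.8
```

Request:
jog_arm --translation '[[0,0,0.004],[0,0,0.008],[0,0,0.013],[0,0,0.018],[-0.002,-0.001,0.024],[-0.0045,-0.002,0.03],[-0.007,-0.003,0.036]]' --rotation '[[0,0,0],[0,0,0],[0,0,0],[0,0,0],[0,0,0],[0,0,0],[0,0,0]]' --hand '[-1,-1,-1,-1,-1,-1,-1]'

```text
time: 12.1
tool_pos: [542.2, 182.1, 198.6]
eef_rot: [-0.554, 2.53, 0.158]
contact_force: [2.6, -1.2, -6.3]
grip_width: 9.0
```

Run:
```python
from h import *
z=delta((575.,197.4,114),24.7,32); s=readout.get_state(); print(s['contact_force'],s['grip_width'])
d=cap('side'); cv2.imwrite('pics/side7.png',cv2.resize(d['color'][180:410,120:350,::-1],None,fx=2.6,fy=2.6))
```

```text
tcp now [542.2 182.1 198.6] goal [549.  185.4 159.8] d [  6.8   3.4 -38.8] rot [0.01 0.09 0.03] q [ 0.27  0.27  2.06  0.32  0.27 -2.02]
[ 2.5926703  -1.18530247 -6.27625593] 9.042495014586677
```

View pics/side7.png

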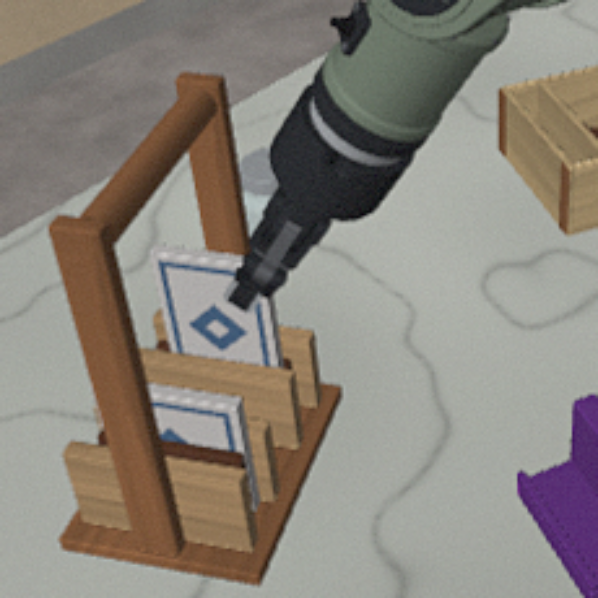

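Request:
jog_arm --translation '[[-0.004,-0.002,0.008],[-0.008,-0.004,0.016],[-0.012,-0.006,0.024],[-0.018,-0.008,0.032],[-0.024,-0.011,0.04],[-0.03,-0.014,0.05],[-0.036,-0.017,0.06],[-0.042,-0.02,0.07],[-0.05,-0.023,0.078],[-0.06,-0.028,0.084],[-0.07,-0.032,0.088],[-0.08,-0.037,0.09]]' --rotation '[[0,0,0],[0,0,0],[0,0,0],[0,0,0],[0,0,0],[0,0,0],[0,0,0],[0,0,0],[0,0,0],[0,0,0],[0,0,0],[0,0,0]]' --hand '[-1,-1,-1,-1,-1,-1,-1,-1,-1,-1,-1,-1]'

```text
time: 13.15
tool_pos: [460.9, 144.7, 290.4]
eef_rot: [-0.554, 2.528, 0.158]
contact_force: [-0.0, 0.2, -2.8]
grip_width: 8.9
```

Run:
```python
from h import *
z=delta((575.,197.4,114),24.7,32); s=readout.get_state(); print(s['contact_force'],s['grip_width'])
d=cap('side'); cv2.imwrite('pics/side8.png',cv2.resize(d['color'][130:410,120:400,::-1],None,fx=2.1,fy=2.1))
d=cap('wrist'); cv2.imwrite('pics/wrist8.png',d['color'][:,:,::-1])
```

```text
tcp now [460.9 144.7 290.4] goal [549.  185.4 159.8] d [  88.1   40.8 -130.6] rot [-0.02  0.2   0.01] q [ 0.23  0.01  2.09  0.23  0.5  -1.95]
[-0.0103557   0.19206394 -2.7503959 ] 8.877594215133996
```

View pics/side8.png

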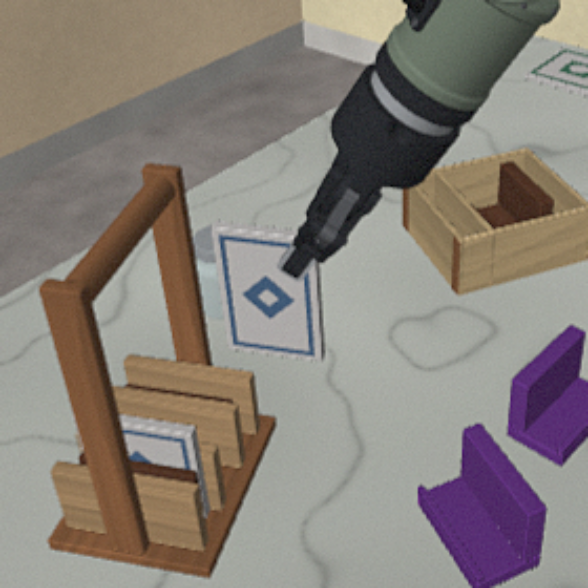

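View pics/wrist8.png

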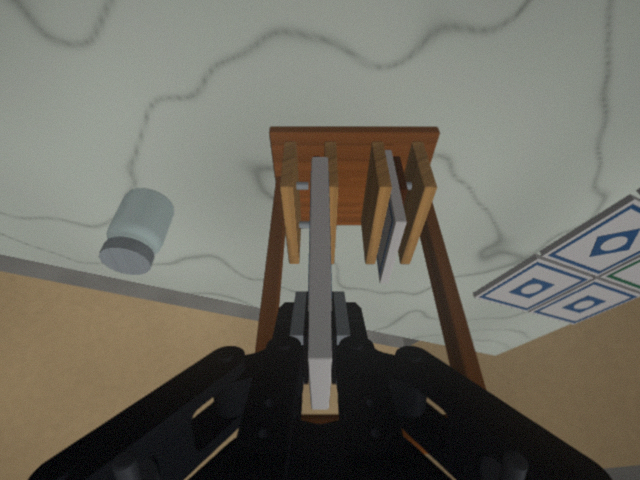

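```bash
cat >> h.py <<'E'
def tilepose(n,yaw,d=None):
    d=d or load(n); s=readout.get_state(); P=cloud(d); M=Ro.from_rotvec(s['eef_rot']).as_matrix(); g=s['tool_pos']+54*M[:,2]
    a=np.deg2rad(yaw); ex=np.array([np.cos(a),np.sin(a),0]); ey=np.array([-ex[1],ex[0],0])
    q=P-g; X=q@ex; Y=q@ey; Z=q[...,2]
    H=cv2.cvtColor(d['color'],cv2.COLOR_RGB2HSV)
    m=(d['depth']>0)&(abs(Y)<12)&(X>-30)&(X<95)&(Z>-125)&(Z<40)&((H[...,2]>95)|((H[...,0]>95)&(H[...,0]<130)&(H[...,1]>80)))
    m=cv2.morphologyEx(m.astype(np.uint8),cv2.MORPH_OPEN,np.ones((3,3)))
    k,l,st,ce=cv2.connectedComponentsWithStats(m); i=1+st[1:,4].argmax(); k=l==i
    r=cv2.minAreaRect(np.stack([X[k],Z[k]],-1).astype(np.float32))
    print(n,st[i],'XZ rect rel grasp',[np.round(v,1) for v in r],'Y',np.percentile(Y[k],[3,50,97]).round(1),'grasp',g.round(1))
    return X[k],Y[k],Z[k]
E
python3 - <<'E'
from h import *
x,y,z=tilepose('side',24.7); print(np.polyfit(z,y,1))
tilepose('wrist',24.7)
E
```

```text
side [ 221  235   52   66 2615] XZ rect rel grasp [array([ 30.1, -41.4]), array([121.7,  80.5]), np.float64(89.9)] Y [0.3 3.9 6.3] grasp [486.1 156.2 243.8]
[-3.55650057e-03  3.71901891e+00]
wrist [ 310  157   22  176 2849] XZ rect rel grasp [array([ -9.2, -47.6]), array([  9. , 109.6]), np.float64(0.2)] Y [-2.4  2.   5.9] grasp [486.1 156.2 243.8]
```

Run:
```python
from h import *
delta((557.7,-172.0,240),-30.3,32); delta((557.7,-172.0,107.7),-30.3,32)
```

```text
tcp now [460.  144.3 289.6] goal [ 533.  -157.6  285.8] d [  73.  -301.9   -3.8] rot [ 5.000e-02  9.000e-02 -5.497e+01] q [ 0.23  0.01  2.09  0.23  0.5  -1.95]
tcp now [460.  144.3 289.6] goal [ 533.  -157.6  153.5] d [  73.  -301.9 -136.1] rot [ 5.000e-02  9.000e-02 -5.497e+01] q [ 0.23  0.01  2.09  0.23  0.5  -1.95]
```

Request:
jog_arm --translation '[[0,-0.026,0],[0.004,-0.052,0],[0.01,-0.078,0],[0.017,-0.104,0],[0.024,-0.13,0],[0.031,-0.156,0],[0.038,-0.182,0],[0.045,-0.208,0],[0.052,-0.234,0],[0.059,-0.26,0],[0.066,-0.284,-0.002],[0.073,-0.302,-0.004]]' --rotation '[[0,0,-4.6],[0,0,-9.2],[0,0,-13.8],[0,0,-18.4],[0,0,-23],[0,0,-27.6],[0,0,-32.2],[0,0,-36.8],[0,0,-41.4],[0,0,-46],[0,0,-50.6],[0,0,-55]]' --hand '[-1,-1,-1,-1,-1,-1,-1,-1,-1,-1,-1,-1]'

```text
time: 14.25
tool_pos: [533.3, -159.5, 285.0]
eef_rot: [0.686, 2.503, -0.198]
contact_force: [0.3, -0.4, -2.5]
grip_width: 9.2
```

Run:
```python
from h import *
delta((557.7,-172.0,240),-30.3,32)
```

```text
tcp now [ 533.3 -159.5  285. ] goal [ 533.  -157.6  285.8] d [-0.3  2.   0.8] rot [0.06 0.04 0.34] q [-0.24  0.14  1.96 -0.31  0.52 -1.05]
```

Request:
jog_arm --translation '[[0,0.0015,0],[0,0.0015,-0.015],[0,0.0015,-0.03],[0,0.0015,-0.04],[0,0.0015,-0.045],[0,0.0015,-0.045],[0,0.0015,-0.045]]' --rotation '[[0,0,0.3],[0,0,0.3],[0,0,0.3],[0,0,0.3],[0,0,0.3],[0,0,0.3],[0,0,0.3]]' --hand '[-1,-1,-1,-1,-1,-1,-1]'

```text
time: 14.83
tool_pos: [533.4, -157.8, 240.0]
eef_rot: [0.678, 2.505, -0.195]
contact_force: [0.8, 1.0, -1.4]
grip_width: 9.0
```

Run:
```python
from h import *
delta((557.7,-172.0,107.7),-30.3,32)
for n in('wrist','side','top'):
    d=cap(n); cv2.imwrite(f'pics/{n}9.png',d['color'][:,:,::-1])
tilepose('side',-30.3); tilepose('wrist',-30.3); tilepose('top',-30.3)
# slot walls from wrist, in crate frame
a=np.deg2rad(-30.3); ex=np.array([np.cos(a),np.sin(a)]); ey=np.array([-ex[1],ex[0]])
for n in('wrist','top','side'):
    d=load(n); P=cloud(d); q=P[..., :2]-[583.6,-187.1]; X=q@ex; Y=q@ey
    m=(d['depth']>0)&(P[...,2]>69)&(P[...,2]<81)
    for nm,A,B,r in(('x-',X,Y,(-80,-66)),('x+',X,Y,(66,80)),('y+',Y,X,(12,26)),('part',Y,X,(-26,-12))):
        k=m&(A>r[0])&(A<r[1])&(abs(B)<(20 if A is X else 66))
        if k.sum()>8: print(n,nm,k.sum(),np.median(A[k]).round(1))
    m=(d['depth']>0)&(abs(X)<60)&(abs(Y)<11)&(P[...,2]>82)&(P[...,2]<215)
    H=cv2.cvtColor(d['color'],cv2.COLOR_RGB2HSV)
```

```text
tcp now [ 533.4 -157.8  240. ] goal [ 533.  -157.6  153.5] d [ -0.4   0.2 -86.6] rot [ 0.04  0.05 -0.  ] q [-0.24  0.19  2.03 -0.39  0.41 -0.96]
side [325 184  19  45 606] XZ rect rel grasp [array([ 26.9, -53.1]), array([103.3,  82.3]), np.float64(87.9)] Y [-4.2  3.8  5.4] grasp [ 558.5 -172.5  195.3]
wrist [ 308  157   24  253 5156] XZ rect rel grasp [array([  0.2, -25.3]), array([143.6,  68.3]), np.float64(56.9)] Y [-3.2  1.3  5.6] grasp [ 558.5 -172.5  195.3]
top [386 199  16  21 105] XZ rect rel grasp [array([32. ,  7.9]), array([59.3, 46.5]), np.float64(50.8)] Y [-3.4  1.   5.3] grasp [ 558.5 -172.5  195.3]
wrist x- 1312 -74.8
wrist x+ 212 70.5
wrist y+ 1384 18.6
wrist part 1378 -18.7
top x+ 30 72.4
top y+ 58 18.8
top part 51 -19.5
side x- 67 -74.0
side x+ 36 72.6
side y+ 138 19.4
side part 59 -18.8
```

View pics/wrist9.png

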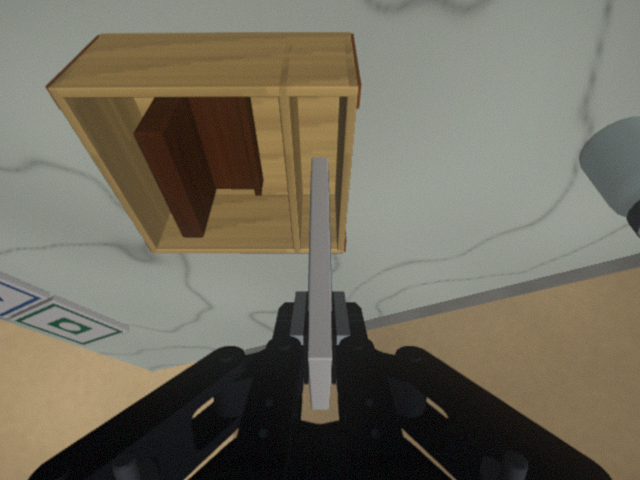

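View pics/side9.png

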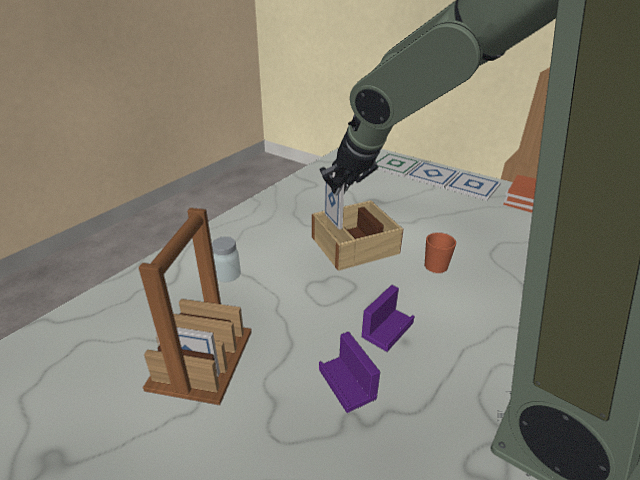

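The tile is centred over the slot to about 1 mm, with walls at ±18.7 mm around it. I'm lowering it.

Request:
jog_arm --translation '[[0,0,-0.015],[0,0,-0.03],[0,0,-0.045],[0,0,-0.058],[0,0,-0.068],[0,0,-0.075],[0,0,-0.08],[0,0,-0.083],[0,0,-0.083],[0,0,-0.083]]' --rotation '[[0,0,0],[0,0,0],[0,0,0],[0,0,0],[0,0,0],[0,0,0],[0,0,0],[0,0,0],[0,0,0],[0,0,0]]' --hand '[-1,-1,-1,-1,-1,-1,-1,-1,-1,-1]'

```text
time: 15.82
tool_pos: [534.2, -158.0, 158.5]
eef_rot: [0.678, 2.501, -0.195]
contact_force: [-1.0, -0.9, -0.9]
grip_width: 8.6
```

Run:
```python
from h import *
delta((557.7,-172.0,107.7),-30.3,32); print(readout.get_state()['contact_force'])
for n in('wrist','side'):
    d=cap(n); cv2.imwrite(f'pics/{n}10.png',d['color'][:,:,::-1] if n=='wrist' else cv2.resize(d['color'][130:290,280:440,::-1],None,fx=3.5,fy=3.5))
```

```text
tcp now [ 534.2 -158.   158.5] goal [ 533.  -157.6  153.5] d [-1.2  0.5 -5. ] rot [0.09 0.22 0.  ] q [-0.24  0.31  2.13 -0.79  0.21 -0.54]
[-0.95525055 -0.86636895 -0.92067123]
```

View pics/wrist10.png

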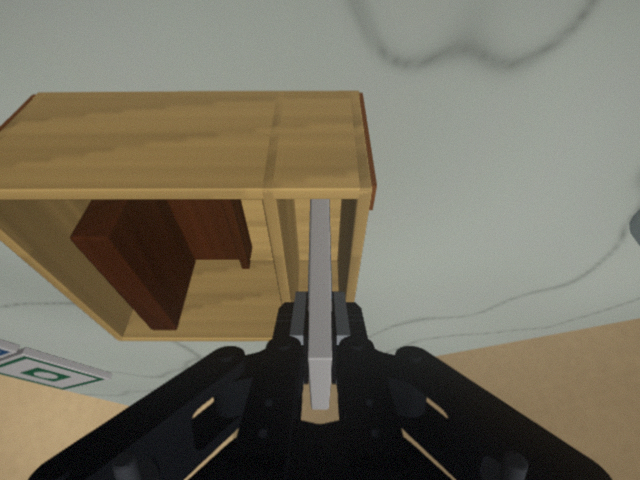

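View pics/side10.png

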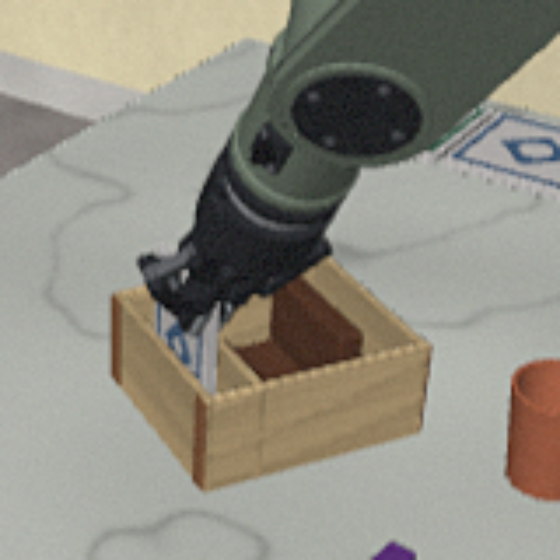

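The tile is in the slot with about 4–5 mm left to go. I'm lowering until the force shows contact.

Request:
jog_arm --translation '[[0,0,-0.002],[0,0,-0.004],[0,0,-0.005],[0,0,-0.005],[0,0,-0.005]]' --rotation '[[0,0,0],[0,0,0],[0,0,0],[0,0,0],[0,0,0]]' --hand '[-1,-1,-1,-1,-1]'

```text
time: 16.33
tool_pos: [535.1, -158.3, 155.8]
eef_rot: [0.676, 2.497, -0.195]
contact_force: [-3.8, 1.3, 10.1]
grip_width: 8.9
```

Request:
jog_arm --translation '[[0,0,0.001],[0,0,0.001],[0,0,0.001],[0,0,0.001],[0,0,0.001],[0,0,0.001],[0,0,0.001],[0,0,0.001]]' --rotation '[[0,0,0],[0,0,0],[0,0,0],[0,0,0],[0,0,0],[0,0,0],[0,0,0],[0,0,0]]' --hand '[-1,-0.78,-0.74,-0.7,-0.6,-0.5,-0.3,-0.3]'

```text
time: 17.0
tool_pos: [535.2, -158.3, 156.7]
eef_rot: [0.676, 2.497, -0.195]
contact_force: [0.6, 0.4, 0.3]
grip_width: 30.2
```

Run:
```python
from h import *
s=readout.get_state(); print(s['contact_force'],s['grip_width'],s['tool_pos'])
for n in('wrist','side'):
    d=cap(n); cv2.imwrite(f'pics/{n}11.png',d['color'][:,:,::-1] if n=='wrist' else cv2.resize(d['color'][130:290,280:440,::-1],None,fx=3.5,fy=3.5))
```

```text
[0.58319945 0.38518686 0.28384277] 30.225841967288016 [ 535.1509309  -158.28815957  156.71747867]
```

View pics/wrist11.png

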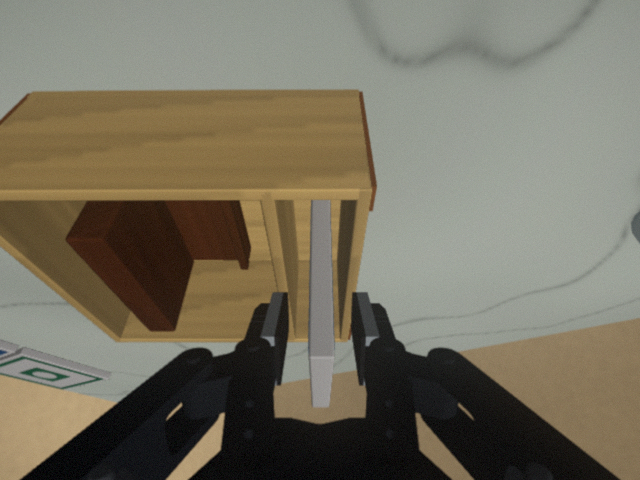

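View pics/side11.png

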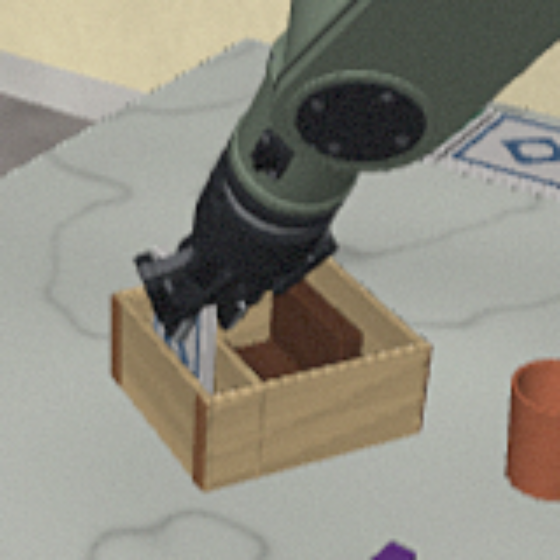

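The tile stands free between the open fingers, with the force near zero. I'm backing out along the tool axis.

Request:
jog_arm --translation '[[-0.0045,0.003,0.0085],[-0.009,0.0055,0.017],[-0.014,0.008,0.0255],[-0.02,0.012,0.037],[-0.028,0.016,0.052],[-0.037,0.021,0.068],[-0.046,0.027,0.085],[-0.055,0.032,0.102],[-0.064,0.037,0.119],[-0.07,0.041,0.13],[-0.08,0.047,0.15],[-0.08,0.047,0.15]]' --rotation '[[0,0,0],[0,0,0],[0,0,0],[0,0,0],[0,0,0],[0,0,0],[0,0,0],[0,0,0],[0,0,0],[0,0,0],[0,0,0],[0,0,0]]' --hand '[-0.3,-0.3,-0.3,-0.3,-0.3,-0.3,-0.3,-0.3,-0.3,-0.3,-0.3,-0.3]'

```text
time: 18.1
tool_pos: [455.2, -110.9, 310.4]
eef_rot: [0.675, 2.49, -0.193]
contact_force: [0.5, -0.2, 1.0]
grip_width: 30.0
```

Run:
```python
from h import *
s=readout.get_state(); print(s['contact_force'],s['grip_width'],s['tool_pos'],s['time'])
a=np.deg2rad(-30.3); ex=np.array([np.cos(a),np.sin(a)]); ey=np.array([-ex[1],ex[0]])
for n in('wrist','side','top'):
    d=cap(n); cv2.imwrite(f'pics/{n}12.png',d['color'][:,:,::-1])
    P=cloud(d); q=P[..., :2]-[583.6,-187.1]; X=q@ex; Y=q@ey; Z=P[...,2]-6
    m=(d['depth']>0)&(abs(X)<62)&(abs(Y)<14.5)&(Z>76)&(Z<150)
    k,l,st,ce=cv2.connectedComponentsWithStats(m.astype(np.uint8)); i=1+st[1:,4].argmax(); k=l==i
    print(n,st[i],'X',np.percentile(X[k],[2,98]).round(1),'Y',np.percentile(Y[k],[2,50,98]).round(1),'Zmax',np.percentile(Z[k],[98]).round(1),'dY/dZ',np.polyfit(Z[k],Y[k],1)[0].round(3))
    q=P[..., :2]-[542.2,-257.9]; X=q@ex; Y=q@ey; H=cv2.cvtColor(d['color'],cv2.COLOR_RGB2HSV)
    k=(d['depth']>0)&(abs(X)<62)&(abs(Y)<55)&(Z>66)&(Z<82)&(H[...,2]<100)&(H[...,1]>120)
    if k.sum()>20: print('   plate',np.median(X[k]).round(1),np.median(Y[k]).round(1),np.median(Z[k]).round(1))
P=cloud(load('side')); d=load('side')
for nme,b in(('square',(440,720,235,300,100,118)),('jar',(620,770,-20,80,60,110)),('cup',(300,420,-300,-200,50,90))):
    m=(d['depth']>0)&(P[...,0]>b[0])&(P[...,0]<b[1])&(P[...,1]>b[2])&(P[...,1]<b[3])&(P[...,2]>b[4])&(P[...,2]<b[5]); q=P[m]; print(nme,len(q),cv2.minAreaRect(q[:,:2].astype(np.float32)))
```

```text
[ 0.52442542 -0.16869945  0.96591591] 30.009663162655208 [ 455.20406166 -110.85206954  310.3832245 ] 18.1
wrist [313 180  12  87 955] X [-39.   37.3] Y [-3.1  1.7  7.1] Zmax [122.4] dY/dZ -0.001
   plate -12.5 -19.3 73.4
side [324 200  18  33 368] X [-38.4  39.4] Y [-4.1  4.5  6.5] Zmax [122.9] dY/dZ -0.043
   plate -8.0 -18.3 73.1
top [374 205  22  32 163] X [-38.5  39.6] Y [-3.5  1.9  6.6] Zmax [125.1] dY/dZ -0.09
   plate -0.5 -21.1 71.5
square 343 ((565.2791137695312, 286.19964599609375), (100.2608871459961, 41.9364128112793), 25.074861526489258)
jar 546 ((725.9479370117188, 31.19861602783203), (54.4466552734375, 55.00847625732422), 44.62987518310547)
cup 347 ((350.3145751953125, -273.76348876953125), (51.65502166748047, 66.02188873291016), 89.93236541748047)
```

View pics/side12.png

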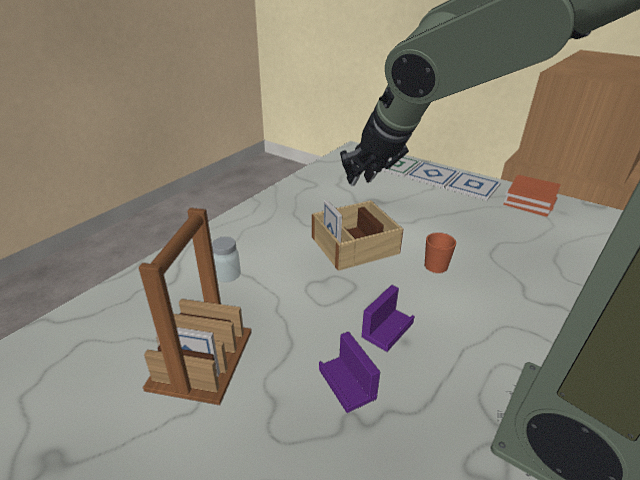

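View pics/wrist12.png

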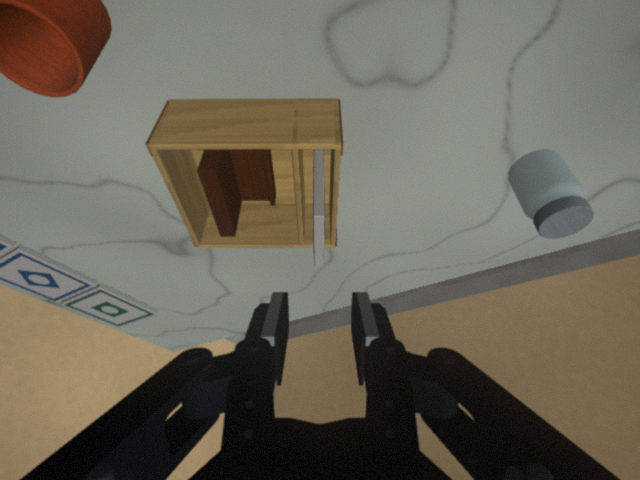

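Both pieces are standing in the crate and the arm is clear. The jar, cup and square tile sit at the same pixels in the side view as at the start. I'm handing in.

Run:
```python
from h import *
print(order.job_done())
```

```text
the job is handed in; nothing more can be done
None
```

The stand and the tall tile are both in the crate and standing upright, and I handed the job in at about 18 s. No verdict was reported.

- **Stand:** I gripped it by its back plate and lowered it until the force showed the bay floor. Right after release it measured about (1, 0) mm from the bay middle, standing on its base and square to the crate.
- **Tall tile:** I took it from the rack's -y gap with the gripper tilted 32°, pulled it up and back clear of the bar, and lowered it to about 10 N of floor contact before letting go. Its last measured centre was about 0 mm lengthwise and 1–2 mm across from the slot middle, with its top about 122 mm above the slot floor.
- **Lean readings differ:** the wrist view showed no lean, while the side and top views gave slopes of 0.04 and 0.09. Those two fits rest on a few noisy depth points, and all are well inside the 0.45 rad limit.
- **Left alone:** the square tile, jar and cup were at the same pixels in the side view as at the start. My final depth boxes for them were different from the first ones, so I compared them by picture, not by number.
- **Stand in the last check:** the wrist and side views put the plate's lengthwise middle 8–12 mm off because they only saw part of it. The top view gave -0.5 mm, which agrees with the check after release.

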